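# Swing the bench magnifier over the board and lock it

### The job

The ring-light magnifier on its swing stand is locked in its parked position; bring it over the circuit board in the board holder for inspection. Pull the red spring lock pin fully out, swing the arm steadily clockwise (seen from above) over the board until the pin springs fully home in the notch of the brass working stop, and leave the arm locked there, with the board holder and the things round the stand where they are.

Things in the scene. Friction and masses are not known exactly. Their poses are not given: they have to be found in the camera images.
- stand: fixed magnifier stand: round grey foot 160 mm across (origin under its centre), column 28 mm, bevelled steel index ring about 100 mm across at 90 to 115 mm height with the park notch in it (13 mm wide, upright sides). The brass working stop with a like notch is a sector clamped on this ring
- post (a point): point on the column's axis (the vertical hinge axis of the arm), 150 mm above the bench. On top of the column, turning with the arm, sits a white lamp driver box, 252 to 294 mm above the bench, 86 mm wide, reaching 78 mm from the axis over the lock pin: the pin's knob can be taken only with the tool tilted, along the knob's own slanted axis
- swing_arm (a joint): swing of the arm, rad: 0 = parked, grows clockwise seen from above, at most 2.05. Stiff hinge (about 0.25 N m): the arm stays where it is left. The working stop is clamped somewhere from 1.5 to 2.0, about where the lens stands over the board; it is found by feel: there the pin springs in and the arm stands locked, with 0.03 rad of play
- lock_pin (a joint): how far the lock pin is pulled out, m: 0 = fully home in a notch (arm locked), 0.006 to 0.007 = riding on the ring between the notches, 0.012 = fully pulled. Spring 5 N at home, 8 N pulled. The pin is 10 mm thick, 46 mm from the column axis; let go less than 0.3 rad from park it may drop back into the park notch
- pin_knob (a point): centre of the pin's red pull knob, 22 mm across, 28 mm long, outer lip 25 mm; when home 86 mm from the column axis, 166 mm above the bench. Its axis leans 35 degrees from vertical, straight away from the column, upper end outward; the point's z points out along it, the way to pull. A steel barrel 21 mm across ends 19 mm below the knob's centre along that axis
- grip (a point): middle of the black upright grip knob on the arm: 22 mm across, from 164 to 201 mm above the bench, 142 mm from the column axis; this point is 186 mm above the bench. The arm's tube under it has its top at 160 mm. The point's x points outward along the arm
- lens (a point): centre of the magnifier lens, 212 mm from the column axis, 150 mm above the bench; white ring head 112 mm across, from 137 to 162 mm above the bench
- board_mid (a point): middle of the green circuit board in the board holder, 18 mm above the bench
- vice: the loose board holder (70 x 188 x 33 mm, origin under its middle, long axis y) under the working position; must not be shifted
- bottle: white squeeze bottle with a blue nozzle, 36 mm across, 104 mm tall, bystander, origin under its centre
- dispenser: square clear solvent dispenser 56 x 56 x 89 mm, bystander, origin under its centre
- loupe: black eye loupe standing on its wide rim, 42 mm across, 31 mm tall, bystander, origin under its centre

How it is judged:
By the outcome, as a careful person would: the job done as asked, in the order asked, and still so for the second after the job is handed in, with the robot touching nothing.
It also fails if it takes over 61 s, if anything falls off the work surface, if the arm or the gripper's body presses on something with over 40 N, if the wrist force passes 120 N, or if a joint passes its speed limit or range.

### The arm

A 6-joint arm with a two-finger parallel gripper is mounted at the origin on a cart in front of the work surface, level with it; the furniture and walls round the work are solid. World frame = base frame: x ahead of the robot, y to its left, z up, the work surface at z = 0. Lengths are in m, angles in rad, forces in N, time in s.
With the tool pointing down it reaches from about 0.3 to 0.95 m from the base axis. Payload 3.1 kg.
Tool frame: the origin (TCP) lies on the centre line of the jaws, within the pads' length; the fingertips stand 11 mm ahead of it and the grasp point (between the pads) lies 8 mm behind it; z points along the fingers, y is the line along which they close (so a half turn about z gives the same grasp; the last joint's range is limited). The gripper opens to 85 mm and grips with 20 to 120 N. Pads are 22 mm wide; open, the fingers measure 114 mm over their backs; the gripper's body (76 mm by 85 mm) begins 54 mm behind the grasp point. The pads swing forward as they close: fully open they stand 13 mm farther back than shut.
Start: joints at [1.238, 0.308, 1.634, -0, 1.2, -0.07], TCP at [0.162, 0.604, 0.242] pointing down, gripper open.
Joint ranges: [-3.06, 3.06], [-0.79, 1.96], [0.05, 2.63], [-1.19, 4.34], [0.05, 2.64], [-2.94, 2.94]. Speed limits (rad/s): [2.79, 2.79, 3.14, 3.14, 3.14, 3.14].

### API

Orientations are given as a 3x3 rotation matrix whose columns are the frame's x, y, z axes.
In Python, from cell import manip, optics gives the robot as it stands. The module is installed in compiled form; this text tells all that it offers.
- The arm moves only by the tool send_rows, never from a script. Its argument "series" is a list that holds one entry, the list of rows, each a list of 5 numbers: the opening, from 0 (shut) to 1 (fully open), then the shift along the tool's x, y, z in cm, then the turn about the tool's z in rad. In form: [[[claw, dx, dy, dz, yaw], ...]]. A call has exactly 8 rows; each row shifts and turns the commanded pose from where the row before left it, along the tool's axes as they then stand; what a row does not reach is not made up. A row lasts 1/12 s, in which the tool goes at most 41.7 mm and 7.16 degrees, less where a joint would pass 70% of its speed; a pose out of reach is approached as far as the arm can. A call is refused whole if a number of a shift passes 4.17 or a number of a turn 0.125, either way. A call with a gripper value outside its range is refused whole. The fingers move at their own pace and stop on an object; "newtons" is the grip in N (left out, the last holds). Time passes only in rows, so rows that do not move let the fingers close, or fill a call up. It gives the time, the measured TCP pose, the force and the opening at its end, in the units of the state.
- manip.get_state(): the state, without advancing time (a new reading comes with each control period).
- optics.snapshot(name): name is "scene" or "top" or "wrist"; returns a dict with "color" (384x512x3 uint8, red, green, blue), "fx", "fy", "cx", "cy" (pixels), "R" (3x3) and "t" (3): a world point X has camera coordinates R X + t. Camera axes: x right, y down, z forward; pixel columns grow to the right and rows downward; lengths in m; the calibration is good to about 2 mm. A picture is of the moment at which its call begins. There is no depth.
- manip.job_done(): hands the job in, once; it reports no verdict.
The state is a dict: "t": time; "joint_positions": joint angles; "qd": joint speeds; "effort": joint torques, N m; "ee_pos": TCP position; "orientation": TCP orientation; "force": force on the tool from outside, world axes, zero at the start; "torque": the same for the moment, N m; "width": finger opening in m.
Only numpy, scipy, OpenCV 4.12 (cv2) and the standard library are available. Lean on these libraries where they do the work, as an engineer would, in place of code of your own. Each camera call takes 0.05 s, during which the arm holds its last target. There are 200 camera calls.

## Working session

There is one attempt and no reset: what is moved stays moved. The work goes in short steps, Python scripts to look and compute and a tool call to move; the robot and the scene stay as the last step left them, time stands still between calls to the robot, and variables do not carry over. Pictures are saved under pics/ and viewed, on a budget of 10 in all, crops included, one or two more only if the job needs it, and the job is handed in when it is done.

Besides the shell and the picture viewer there is one more tool, called as name(argument=value, ...), one argument or row to a line, values as JSON. send_rows: Moves the arm, as the interface text tells. Its arguments: {"type":"object","properties":{"series":{"type":"array","items":{"type":"array","items":{"type":"array","items":{"type":"number"}}}},"newtons":{"type":"number"}},"required":["series"]}

```bash
mkdir -p pics
cat > h.py <<'E'
import numpy as np, cv2
from cell import manip, optics
def snap(n,f=None):
    s=optics.snapshot(n)
    s['R']=np.array(s['R']);s['t']=np.array(s['t'])
    if f: cv2.imwrite(f,np.ascontiguousarray(s['color'][:,:,::-1]))
    return s
def ray(s,u,v):
    d=s['R'].T@np.array([(u-s['cx'])/s['fx'],(v-s['cy'])/s['fy'],1]); return -s['R'].T@s['t'],d/np.linalg.norm(d)
def onz(s,u,v,z):
    c,d=ray(s,u,v); return c+d*(z-c[2])/d[2]
def tri(rs):
    A=sum(np.eye(3)-np.outer(d,d) for c,d in rs); b=sum((np.eye(3)-np.outer(d,d))@c for c,d in rs)
    p=np.linalg.solve(A,b); return p,[np.linalg.norm((np.eye(3)-np.outer(d,d))@(p-c)) for c,d in rs]
def proj(s,X):
    q=s['R']@np.array(X)+s['t']; return s['cx']+s['fx']*q[0]/q[2],s['cy']+s['fy']*q[1]/q[2]
def comps(s,lo,hi,amin=30):
    hsv=cv2.cvtColor(s['color'],cv2.COLOR_RGB2HSV); m=cv2.inRange(hsv,lo,hi)
    n,l,st,ce=cv2.connectedComponentsWithStats(m); return [(ce[i].round(1).tolist(),st[i].tolist()) for i in range(1,n) if st[i][4]>=amin]
E
python3 - <<'E'
from h import *
np.set_printoptions(precision=3,suppress=True)
print(manip.get_state())
a=[snap(n) for n in("scene","top")]
for s in a: print(s['fx'],-s['R'].T@s['t'])
im=np.hstack([x['color'] for x in a])[:,:,::-1]
cv2.imwrite('pics/a.png',np.ascontiguousarray(cv2.resize(a[0]['color'][:,:,::-1],(800,600))))
cv2.imwrite('pics/b.png',np.ascontiguousarray(cv2.resize(a[1]['color'][:,:,::-1],(800,600))))
for s in a:
  for nm,lo,hi in(("red",(0,130,80),(6,255,255)),("red2",(172,130,80),(180,255,255)),("green",(45,80,40),(85,255,255)),("brass",(18,90,60),(32,255,255))): print(nm,comps(s,lo,hi,20))
E
```

```text
{'t': 0.0, 'joint_positions': array([ 1.238,  0.309,  1.635, -0.   ,  1.2  , -0.07 ]), 'qd': array([-0.001, -0.001,  0.001,  0.001, -0.   ,  0.   ]), 'effort': array([  0.   , -41.524, -27.667,  -0.   ,   0.01 ,  -0.   ]), 'ee_pos': array([0.162, 0.603, 0.241]), 'orientation': array([[-0.966,  0.26 , -0.001],
       [ 0.26 ,  0.966, -0.002],
       [ 0.   , -0.002, -1.   ]]), 'force': array([-0.268, -0.37 ,  0.431]), 'torque': array([ 0.062,  0.018, -0.001]), 'width': 0.08536717039453981}
380.69123778827077 [ 0.862 -0.544  0.684]
447.60389336520626 [0.153 0.045 0.962]
red [([199.5, 167.5], [193, 162, 13, 12, 77]), ([118.5, 363.5], [114, 352, 9, 23, 168])]
red2 [([451.2, 277.4], [449, 275, 5, 6, 26])]
green [([285.2, 261.6], [267, 249, 37, 26, 273])]
brass [([490.2, 85.4], [486, 79, 9, 12, 68]), ([215.8, 156.4], [204, 154, 24, 5, 79])]
red [([340.1, 94.6], [327, 81, 30, 26, 401]), ([302.2, 111.8], [296, 103, 12, 17, 54]), ([261.4, 245.0], [256, 240, 13, 13, 79]), ([455.5, 288.4], [445, 282, 21, 13, 124])]
red2 []
green [([310.0, 166.9], [307, 165, 8, 5, 24]), ([304.6, 181.5], [296, 171, 19, 22, 102]), ([317.3, 175.6], [314, 174, 7, 5, 22]), ([318.1, 186.0], [315, 182, 7, 9, 31])]
brass [([291.5, 74.5], [276, 61, 34, 30, 499]), ([250.0, 106.7], [232, 84, 35, 38, 423]), ([442.4, 196.8], [432, 188, 25, 16, 97]), ([123.2, 285.0], [117, 266, 13, 44, 213]), ([70.5, 359.3], [63, 349, 17, 25, 264])]
```

View pics/a.png

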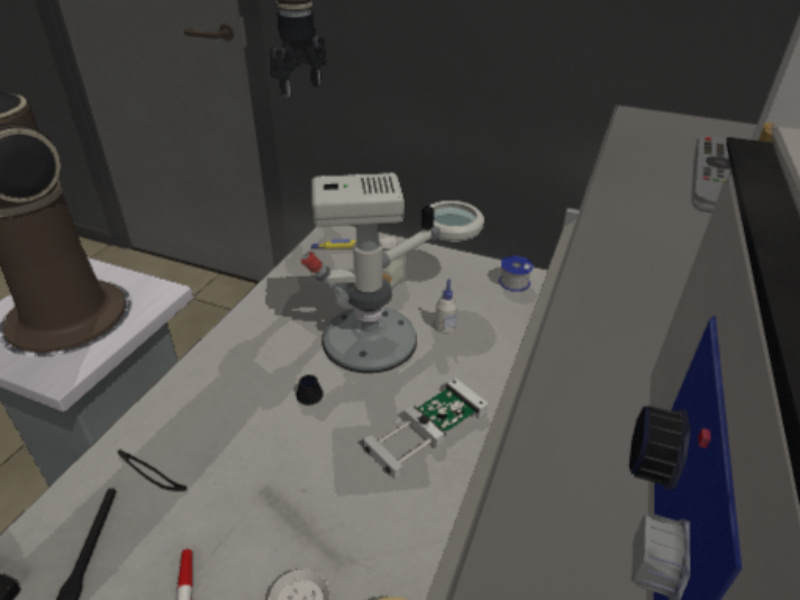

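View pics/b.png

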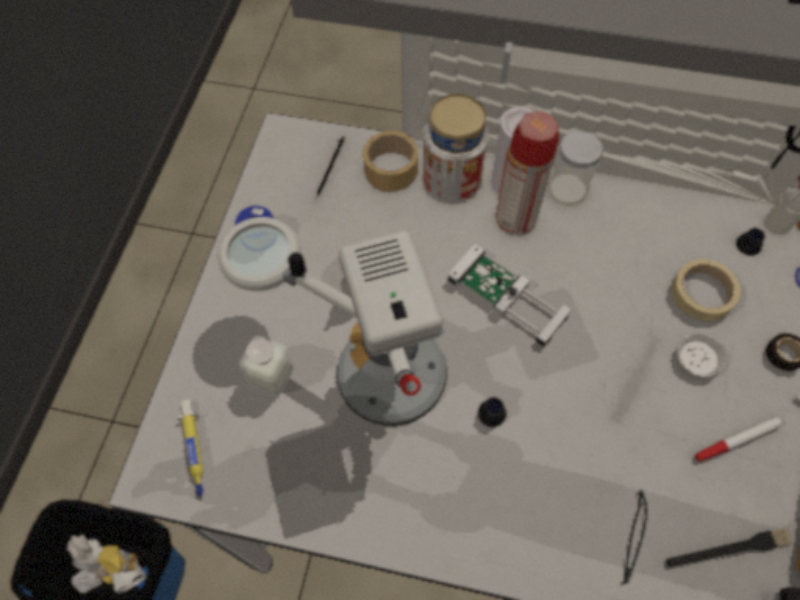

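Run:
```python
from h import *
np.set_printoptions(precision=3,suppress=True)
S=snap("scene");T=snap("top")
k=800/512
def P(u,v): return u/k,v/k
def both(n,a,b):
    p,e=tri([ray(S,*a),ray(T,*b)]); print(n,p,np.array(e)); return p
knob=both("knob",(199.5,167.5),(261.4,245))
lens=both("lens",P(453,219),P(259,251))
grip=both("grip",P(428,218),P(297,264))
print("foot scene z=.01",onz(S,*P(370,337),.012),"top",onz(T,*P(392,372),.012))
print("loupe",onz(S,*P(310,396),.005),onz(T,*P(491,413),.02))
print("bottle",onz(S,*P(446,330),.005),"disp?")
print("board",onz(S,285.2,261.6,.018),onz(T,*P(491,278),.018))
for c in [(480,383),(390,470),(365,445),(455,380)]: print("vice corner S",onz(S,*P(*c),.033))
for c in [(568,315),(545,342),(450,275),(475,248)]: print("vice corner T",onz(T,*P(*c),.033))
for c in [(347,262),(407,234),(440,328),(372,352)]: print("box T",onz(T,*P(*c),.294))
for c in [(314,180),(402,174),(402,205),(316,207)]: print("box S",onz(S,*P(*c),.294))
print(T['R'])
W=snap("wrist"); print(-W['R'].T@W['t'],W['R'][2],W['fx'])
```

```text
knob [0.456 0.112 0.166] [0.001 0.001]
lens [0.608 0.353 0.149] [0. 0.]
grip [0.582 0.287 0.179] [0.001 0.001]
foot scene z=.01 [0.537 0.146 0.012] top [0.525 0.151 0.012]
loupe [ 0.506 -0.008  0.005] [0.49  0.001 0.02 ]
bottle [0.648 0.222 0.005] disp?
board [0.709 0.038 0.018] [0.707 0.034 0.018]
vice corner S [0.744 0.094 0.033]
vice corner S [ 0.679 -0.103  0.033]
vice corner S [ 0.632 -0.079  0.033]
vice corner S [0.707 0.085 0.033]
vice corner T [ 0.659 -0.087  0.033]
vice corner T [ 0.608 -0.059  0.033]
vice corner T [0.691 0.096 0.033]
vice corner T [0.747 0.067 0.033]
box T [0.533 0.197 0.294]
box T [0.583 0.139 0.294]
box T [0.474 0.081 0.294]
box T [0.432 0.145 0.294]
box S [0.458 0.135 0.294]
box S [0.567 0.205 0.294]
box S [0.602 0.118 0.294]
box S [0.499 0.066 0.294]
[[ 0.213 -0.977 -0.013]
 [-0.867 -0.183 -0.464]
 [ 0.451  0.11  -0.886]]
[0.097 0.621 0.373] [ 0.26  -0.071 -0.963] 322.9137175858234
```

send_rows(
  series=[
    [[1, 0, 0, -3, 0.108], [1, 0, 0, -3, 0.108], [1, 0, 0, -3, 0.108], [1, 0, 0, -3, 0.108], [1, 0, 0, -3, 0.108], [1, 0, 0, -3, 0.108], [1, 0, 0, -3, 0.108], [1, 0, 0, -3, 0.108]],
  ],
)

```text
t: 0.92
ee_pos: [0.1623, 0.6032, 0.4837]
orientation: [[-0.425, 0.905, -0.0], [0.905, 0.425, -0.0], [-0.0, -0.0, -1.0]]
force: [0.1, 0.8, 0.8]
width: 0.0854
```

```bash
cat > st.py <<'E'
from h import *
np.set_printoptions(precision=3,suppress=True)
s=manip.get_state();R=s['orientation'];p=s['ee_pos']
print('t',s['t'],'q',s['joint_positions'],'p',p,'w',s['width'],'F',s['force'])
print('R',R.tolist() if 0 else R,'tilt',np.degrees(np.arccos(-R[2,2])),'az',np.degrees(np.arctan2(R[1,2],R[0,2])))
E
python3 st.py
```

```text
t 0.9167 q [ 1.238  0.199  1.296 -0.     1.646  0.8  ] p [0.162 0.603 0.484] w 0.08536845304143195 F [0.123 0.819 0.789]
R [[-0.425  0.905 -0.   ]
 [ 0.905  0.425 -0.   ]
 [-0.    -0.    -1.   ]] tilt 0.005458170114812983 az -106.8748247230454
```

send_rows(
  series=[
    [[0.5, -3, 0.3, 0, 0], [0.5, -3, 0.3, 0, 0], [0.5, -3, 0.3, 0, 0], [0.5, -3, 0.3, 0, 0], [0.5, -3, 0.3, 0, 0], [0.5, -3, 0.3, 0, 0], [0.5, -3, 0.3, 0, 0], [0.5, -3, 0.3, 0, 0]],
  ],
)

```text
t: 1.58
ee_pos: [0.2875, 0.3957, 0.4822]
orientation: [[-0.43, 0.903, 0.0], [0.903, 0.43, -0.0], [-0.0, 0.0, -1.0]]
force: [0.5, 0.1, 0.2]
width: 0.0427
```

send_rows(
  series=[
    [[0.5, -3, 0.3, -2, 0], [0.5, -3, 0.3, -2, 0], [0.5, -3, 0.3, -2, 0], [0.5, -3, 0.3, -2, 0], [0.5, -3, 0.3, -2, 0], [0.5, -3, 0.3, -2, 0], [0.5, -3, 0.3, -2, 0], [0.5, -3, 0.3, -2, 0]],
  ],
)

```text
t: 2.25
ee_pos: [0.4121, 0.1892, 0.6434]
orientation: [[-0.43, 0.903, 0.001], [0.903, 0.43, 0.0], [-0.0, 0.001, -1.0]]
force: [0.3, 0.5, -0.9]
width: 0.0425
```

send_rows(
  series=[
    [[0.5, 0, 0, -3, 0], [0.5, 0, 0, -3, 0], [0.5, 0, 0, -3, 0], [0.5, 0, 0, -3, 0], [0.5, 0, 0, -3, 0], [0.5, 0, 0, -3, 0], [0.5, 0, 0, -3, 0], [0.5, 0, 0, -3, 0]],
  ],
)

```text
t: 2.92
ee_pos: [0.4107, 0.1903, 0.8826]
orientation: [[-0.43, 0.903, 0.002], [0.903, 0.43, 0.001], [-0.0, 0.002, -1.0]]
force: [2.2, 1.3, 1.8]
width: 0.0428
```

```bash
python3 st.py
```

```text
t 2.9167 q [ 0.338  0.236  0.387  0.     2.516 -0.106] p [0.411 0.19  0.883] w 0.04279145934316689 F [2.203 1.267 1.8  ]
R [[-0.43   0.903  0.002]
 [ 0.903  0.43   0.001]
 [-0.     0.002 -1.   ]] tilt 0.09606741287313762 az 19.490708465953823
```

send_rows(
  series=[
    [[0.5, 0, 0, -2, 0], [0.5, 0, 0, -2, 0], [0.5, 0, 0, -2, 0], [0.5, 0, 0, -2, 0], [0.5, 0, 0, -2, 0], [0.5, 0, 0, -2, 0], [0.5, 0, 0, -2, 0], [0.5, 0, 0, -2, 0]],
  ],
)

```text
t: 3.58
ee_pos: [0.3895, 0.1813, 0.9378]
orientation: [[-0.429, 0.897, 0.104], [0.903, 0.428, 0.038], [-0.01, 0.11, -0.994]]
force: [0.7, 0.2, -0.5]
width: 0.043
```

```bash
python3 st.py
```

```text
t 3.5833 q [ 0.333  0.338  0.051  0.004  2.642 -0.108] p [0.389 0.181 0.938] w 0.043014824968851686 F [ 0.712  0.191 -0.502]
R [[-0.429  0.897  0.104]
 [ 0.903  0.428  0.038]
 [-0.01   0.11  -0.994]] tilt 6.344722972581374 az 20.041825013327944
```

send_rows(
  series=[
    [[0.5, 0, -2, -3, 0], [0.5, 0, -2, -3, 0], [0.5, 0, -2, -3, 0], [0.5, 0, -2, -3, 0], [0.5, 0, -2, -3, 0], [0.5, 0, -2, -3, 0], [0.5, 0, -2, -3, 0], [0.5, 0, -2, -3, 0]],
  ],
)

```text
t: 4.25
ee_pos: [0.2534, 0.1249, 1.0169]
orientation: [[-0.421, 0.851, 0.312], [0.906, 0.412, 0.098], [-0.045, 0.324, -0.945]]
force: [-0.3, 0.7, -0.5]
width: 0.0426
```

```bash
python3 st.py
```

```text
t 4.25 q [ 0.303  0.116  0.051  0.001  2.642 -0.139] p [0.253 0.125 1.017] w 0.042558600476336306 F [-0.292  0.736 -0.493]
R [[-0.421  0.851  0.312]
 [ 0.906  0.412  0.098]
 [-0.045  0.324 -0.945]] tilt 19.11531972484972 az 17.43738873113464
```

send_rows(
  series=[
    [[0.5, 0.6, -2.4, -3.2, 0], [0.5, 0.6, -2.4, -3.2, 0], [0.5, 0.6, -2.4, -3.2, 0], [0.5, 0.6, -2.4, -3.2, 0], [0.5, 0.6, -2.4, -3.2, 0], [0.5, 0.6, -2.4, -3.2, 0], [0.5, 0.6, -2.4, -3.2, 0], [0.5, 0.6, -2.4, -3.2, 0]],
  ],
)

```text
t: 4.92
ee_pos: [0.1056, 0.115, 1.047]
orientation: [[-0.411, 0.801, 0.435], [0.909, 0.397, 0.127], [-0.071, 0.448, -0.891]]
force: [-0.5, 0.4, 0.0]
width: 0.0429
```

```bash
python3 st.py
```

```text
t 4.9167 q [ 1.354  0.005  0.051 -0.979  2.642 -0.056] p [0.106 0.115 1.047] w 0.04285467289570646 F [-0.533  0.444  0.01 ]
R [[-0.411  0.801  0.435]
 [ 0.909  0.397  0.127]
 [-0.071  0.448 -0.891]] tilt 26.972864361674905 az 16.284404982136095
```

send_rows(
  series=[
    [[0.5, 0.7, 0.6, 1.2, 0], [0.5, 0.7, 0.6, 1.2, 0], [0.5, 0.7, 0.6, 1.2, 0], [0.5, 0.7, 0.6, 1.2, 0], [0.5, 0.7, 0.6, 1.2, 0], [0.5, 0.7, 0.6, 1.2, 0], [0.5, 0.7, 0.6, 1.2, 0], [0.5, 0.7, 0.6, 1.2, 0]],
  ],
)

```text
t: 5.58
ee_pos: [0.1628, 0.1977, 0.9799]
orientation: [[-0.411, 0.8, 0.437], [0.909, 0.397, 0.13], [-0.07, 0.451, -0.89]]
force: [0.7, -0.1, -0.7]
width: 0.0424
```

```bash
python3 st.py
```

```text
t 5.5833 q [ 1.116 -0.197  0.618 -0.48   2.327  0.273] p [0.163 0.198 0.98 ] w 0.04240098881225663 F [ 0.692 -0.102 -0.702]
R [[-0.411  0.8    0.437]
 [ 0.909  0.397  0.13 ]
 [-0.07   0.451 -0.89 ]] tilt 27.1388629218514 az 16.49450639732154
```

```bash
cat > fk.py <<'E'
import numpy as np
from scipy.spatial.transform import Rotation as Ro
from scipy.optimize import least_squares
def fk(q,P):
    o,h,a1,L1,a2,L2,d,c=P
    z=lambda a:Ro.from_euler('z',a).as_matrix(); y=lambda a:Ro.from_euler('y',a).as_matrix()
    A=z(q[0]);B=A@y(q[1]);C=A@y(q[1]+q[2])
    w=A@[0,o,h]+B@[a1,0,L1]+C@[a2,0,L2]
    R=C@z(q[3])@y(q[4])@z(q[5]+c)
    return w+R@[0,0,d],R,w
D=[([1.238,.309,1.635,0,1.2,-.07],[.162,.603,.241]),([1.238,.199,1.296,0,1.646,.8],[.162,.603,.484]),([.338,.236,.387,0,2.516,-.106],[.411,.19,.883]),
([.333,.338,.051,.004,2.642,-.108],[.389,.181,.938]),([.303,.116,.051,.001,2.642,-.139],[.253,.125,1.017]),([1.354,.005,.051,-.979,2.642,-.056],[.106,.115,1.047]),([1.116,-.197,.618,-.48,2.327,.273],[.163,.198,.98])]
RL=np.array([[-.411,.8,.437],[.909,.397,.13],[-.07,.451,-.89]])
def res(P): return np.concatenate([fk(q,P)[0]-p for q,p in D]+[(fk(D[-1][0],P)[1]-RL).ravel()*.3])
best=min((least_squares(res,[.04,.35,0,.4,0,.45,.2,c]) for c in(0,1.57,3.14,-1.57)),key=lambda r:r.cost)
P=best.x
LO=[-3.06,-.79,.05,-1.19,.05,-2.94];HI=[3.06,1.96,2.63,4.34,2.64,2.94]
def ik(p,R,q0,wr=.2):
    f=lambda q:np.concatenate([fk(q,P)[0]-p,wr*Ro.from_matrix(fk(q,P)[1].T@R).as_rotvec()])
    r=least_squares(f,np.clip(q0,np.array(LO)+1e-3,np.array(HI)-1e-3),bounds=(LO,HI)); return r.x,r.fun
if __name__=="__main__":
    np.set_printoptions(precision=3,suppress=True)
    print(P,best.cost,np.abs(best.fun).max())
    for j1 in(.447,.7):
        for j2 in(.1,0,-.1,-.16): p,R,w=fk([j1,j2,.05,0,2.64,0],P); print(j1,j2,p,w,R[:,2])
E
python3 fk.py
```

```text
[0.043 0.316 0.    0.48  0.036 0.527 0.307 1.571] 9.344322042733801e-07 0.0007031884628617147
0.447 0.1 [0.223 0.155 1.022] [0.128 0.11  1.31 ] [ 0.311  0.149 -0.939]
0.447 0 [0.159 0.124 1.045] [0.038 0.066 1.321] [ 0.394  0.189 -0.9  ]
0.447 -0.1 [0.092 0.092 1.061] [-0.053  0.023  1.322] [ 0.473  0.227 -0.852]
0.447 -0.16 [0.052 0.073 1.067] [-0.107 -0.003  1.318] [ 0.518  0.248 -0.819]
0.7 0.1 [0.177 0.206 1.022] [0.097 0.138 1.31 ] [ 0.263  0.222 -0.939]
0.7 0 [0.122 0.16  1.045] [0.02  0.074 1.321] [ 0.334  0.281 -0.9  ]
0.7 -0.1 [0.066 0.112 1.061] [-0.057  0.009  1.322] [ 0.401  0.338 -0.852]
0.7 -0.16 [0.032 0.084 1.067] [-0.103 -0.03   1.318] [ 0.439  0.37  -0.819]
```

```bash
cat > sim.py <<'E'
from fk import *
np.set_printoptions(precision=3,suppress=True)
# calibrate wr on call 2: from tilt 6.3
def run(q,row,n,wr):
    for _ in range(n):
        p,R,_w=fk(q,P); q,_=ik(p+R@np.array(row[:3])/100,R@Ro.from_euler('z',row[3]).as_matrix(),q,wr)
    return q
if __name__=="__main__":
    for wr in(.05,.1,.2,.4,1):
        q=run([.333,.338,.051,.004,2.64,-.108],[0,-2,-3,0],8,wr); print(wr,q,fk(q,P)[0])
    q0=[1.116,-.197,.618,-.48,2.327,.273]
    p,R,_=fk(q0,P); 
    qa,f=ik(np.array([.50,.58,.74]),R,[.9,.5,.5,0,2,.2]); print('out',qa,np.abs(f).max())
    u=np.array([.56,.83,0]); print('tool dir of u',R.T@u, 'move',R.T@(np.array([.5,.58,.74])-p)*100)
    for wr in(.1,.2,.4):
        row=list(R.T@u*3)+[0]; q=qa
        for k in range(4): q=run(q,row,2,wr); pp,RR,_=fk(q,P); print(wr,k,q,pp,RR[:,2],np.degrees(np.arccos(RR[:,2]@[.517,.248,-.819])))
E
python3 sim.py
python3 - <<'E'
from h import *
np.set_printoptions(precision=3,suppress=True)
S=snap('scene');T=snap('top');k=800/512
for z in(-.6,-.8): print('wall',onz(S,280/k,280/k,z),onz(T,90/k,300/k,z))
for z in(.2,.3,.4): print('shelf',z,onz(S,615/k,107/k,z),onz(S,570/k,300/k,z))
E
```

```text
0.05 [ 0.464 -0.062  0.05  -0.244  2.457 -0.189] [0.173 0.082 1.088]
0.1 [ 0.026 -0.062  0.05   0.212  2.525 -0.177] [0.174 0.085 1.075]
0.2 [-0.171 -0.023  0.059  0.51   2.64  -0.109] [0.18  0.086 1.048]
0.4 [ 0.178 -0.053  0.254  0.095  2.64  -0.175] [0.192 0.093 1.012]
1 [ 0.229 -0.081  0.426  0.035  2.64  -0.183] [0.204 0.098 0.976]
out [ 0.909  0.403  0.594 -0.273  1.743  0.365] 2.9678204610097076e-11
tool dir of u [0.524 0.777 0.352] move [22.555 31.292 41.066]
0.1 0 [ 0.915  0.628  0.25  -0.283  1.859  0.336] [0.534 0.63  0.74 ] [ 0.437  0.13  -0.89 ] 9.223897444540173
0.1 1 [ 0.921  0.765  0.05  -0.287  1.819  0.324] [0.566 0.678 0.739] [ 0.496  0.2   -0.845] 3.560986399906297
0.1 2 [ 0.928  0.791  0.05  -0.282  1.647  0.337] [0.595 0.725 0.743] [ 0.571  0.299 -0.765] 5.403272562040875
0.1 3 [ 0.933  0.817  0.05  -0.278  1.463  0.348] [0.622 0.772 0.756] [ 0.636  0.401 -0.659] 14.477936507906769
0.2 0 [ 0.915  0.628  0.25  -0.283  1.859  0.336] [0.534 0.63  0.74 ] [ 0.437  0.13  -0.89 ] 9.2239053740248
0.2 1 [ 0.92   0.767  0.05  -0.287  1.841  0.324] [0.563 0.673 0.734] [ 0.
[... 259 characters left out ...]
.4 0 [ 0.915  0.628  0.25  -0.283  1.859  0.336] [0.534 0.63  0.74 ] [ 0.437  0.13  -0.89 ] 9.223903959318921
0.4 1 [ 0.919  0.77   0.05  -0.288  1.876  0.323] [0.558 0.666 0.726] [ 0.46   0.157 -0.874] 7.00661418602221
0.4 2 [ 0.923  0.803  0.05  -0.285  1.789  0.337] [0.578 0.698 0.709] [ 0.492  0.196 -0.848] 3.892391399957152
0.4 3 [ 0.928  0.832  0.05  -0.283  1.702  0.349] [0.597 0.727 0.695] [ 0.524  0.238 -0.818] 1.3970795633325452
wall [-0.192  0.931 -0.6  ] [ 0.797  1.014 -0.6  ]
wall [-0.357  1.161 -0.8  ] [ 0.879  1.138 -0.8  ]
shelf 0.2 [0.817 0.911 0.2  ] [0.842 0.126 0.2  ]
shelf 0.3 [0.826 0.61  0.3  ] [ 0.846 -0.013  0.3  ]
shelf 0.4 [0.836 0.309 0.4  ] [ 0.85  -0.151  0.4  ]
```

send_rows(
  series=[
    [[0.5, 1.4, 1.95, 2.55, 0], [0.5, 1.4, 1.95, 2.55, 0], [0.5, 1.4, 1.95, 2.55, 0], [0.5, 1.4, 1.95, 2.55, 0], [0.5, 1.4, 1.95, 2.55, 0], [0.5, 1.4, 1.95, 2.55, 0], [0.5, 1.4, 1.95, 2.55, 0], [0.5, 1.4, 1.95, 2.55, 0]],
  ],
)

```text
t: 6.35
ee_pos: [0.3315, 0.389, 0.8597]
orientation: [[-0.411, 0.8, 0.438], [0.909, 0.398, 0.127], [-0.073, 0.45, -0.89]]
force: [-0.7, 0.6, -0.2]
width: 0.0428
```

send_rows(
  series=[
    [[0.5, 1.4, 1.95, 2.55, 0], [0.5, 1.4, 1.95, 2.55, 0], [0.5, 1.4, 1.95, 2.55, 0], [0.5, 1.4, 1.95, 2.55, 0], [0.5, 1.4, 1.95, 2.55, 0], [0.5, 1.4, 1.95, 2.55, 0], [0.5, 1.4, 1.95, 2.55, 0], [0.5, 1.4, 1.95, 2.55, 0]],
  ],
)

```text
t: 7.02
ee_pos: [0.4993, 0.579, 0.7392]
orientation: [[-0.411, 0.799, 0.438], [0.908, 0.398, 0.126], [-0.073, 0.45, -0.89]]
force: [-0.7, -0.4, -0.0]
width: 0.0426
```

send_rows(
  series=[
    [[0.5, 1.1, 1.6, 0.7, 0], [0.5, 1.1, 1.6, 0.7, 0], [0.5, 1.1, 1.6, 0.7, 0], [0.5, 1.1, 1.6, 0.7, 0], [0.5, 1.1, 1.6, 0.7, 0], [0.5, 1.1, 1.6, 0.7, 0], [0.5, 1.1, 1.6, 0.7, 0], [0.5, 1.1, 1.6, 0.7, 0]],
  ],
)

```text
t: 7.68
ee_pos: [0.5663, 0.6825, 0.7062]
orientation: [[-0.418, 0.782, 0.463], [0.906, 0.393, 0.156], [-0.06, 0.485, -0.873]]
force: [-0.6, -0.6, 0.8]
width: 0.0427
```

```bash
cat >> st.py <<'E'
print('err',np.degrees(np.arccos(R[:,2]@[.517,.248,-.819])))
E
python3 st.py
```

```text
t 7.6833 q [ 0.924  0.795  0.051 -0.291  1.851  0.332] p [0.566 0.683 0.706] w 0.04269869039418337 F [-0.611 -0.605  0.834]
R [[-0.418  0.782  0.463]
 [ 0.906  0.393  0.156]
 [-0.06   0.485 -0.873]] tilt 29.22602203134295 az 18.633398883880357
err 6.9617952138981165
```

send_rows(
  series=[
    [[0.5, 1.2, 2.2, 0.6, 0], [0.5, 1.2, 2.2, 0.6, 0], [0.5, 1.2, 2.2, 0.6, 0], [0.5, 1.2, 2.2, 0.6, 0], [0.5, 1.2, 2.2, 0.6, 0], [0.5, 1.2, 2.2, 0.6, 0], [0.5, 1.2, 2.2, 0.6, 0], [0.5, 1.2, 2.2, 0.6, 0]],
  ],
)

```text
t: 8.35
ee_pos: [0.6173, 0.749, 0.6595]
orientation: [[-0.442, 0.726, 0.527], [0.897, 0.371, 0.241], [-0.021, 0.579, -0.815]]
force: [0.4, 0.4, 0.0]
width: 0.0426
```

```bash
python3 st.py
```

```text
t 8.35 q [ 0.924  0.877  0.051 -0.28   1.652  0.356] p [0.617 0.749 0.66 ] w 0.04260560887099675 F [0.378 0.355 0.041]
R [[-0.442  0.726  0.527]
 [ 0.897  0.371  0.241]
 [-0.021  0.579 -0.815]] tilt 35.41096466695645 az 24.541808396351524
err 1.4236385252194907
```

Run:
```python
from fk import *
np.set_printoptions(precision=3,suppress=True)
R=np.array([[-0.442,.726,.527],[.897,.371,.241],[-.021,.579,-.815]])
q=[.924,.877,.051,-.28,1.652,.356]
for p in([.36,.15,.45],[.403,.088,.248],[.459,.113,.162],[.44,.16,.17]):
    q,f=ik(np.array(p),R,q); print(q,np.abs(f).max())
```

```text
[ 0.16  -0.727  2.182  0.174  1.093 -0.337] 1.706912389209947e-12
[-0.122 -0.508  2.477  0.497  0.69  -0.896] 3.2893557156033975e-08
[-0.015 -0.148  2.451  0.77   0.365 -1.141] 8.464243195227539e-12
[ 0.15  -0.19   2.462  0.545  0.312 -0.787] 3.091257152012469e-13
```

send_rows(
  series=[
    [[0.5, -1.75, -2.2, -0.45, 0], [0.5, -1.75, -2.2, -0.45, 0], [0.5, -1.75, -2.2, -0.45, 0], [0.5, -1.75, -2.2, -0.45, 0], [0.5, -1.75, -2.2, -0.45, 0], [0.5, -1.75, -2.2, -0.45, 0], [0.5, -1.75, -2.2, -0.45, 0], [0.5, -1.75, -2.2, -0.45, 0]],
  ],
)

```text
t: 9.02
ee_pos: [0.5423, 0.5698, 0.6005]
orientation: [[-0.441, 0.726, 0.528], [0.897, 0.371, 0.24], [-0.022, 0.579, -0.815]]
force: [1.0, 0.3, 0.4]
width: 0.0427
```

send_rows(
  series=[
    [[0.5, -1.75, -2.2, -0.45, 0], [0.5, -1.75, -2.2, -0.45, 0], [0.5, -1.75, -2.2, -0.45, 0], [0.5, -1.75, -2.2, -0.45, 0], [0.5, -1.75, -2.2, -0.45, 0], [0.5, -1.75, -2.2, -0.45, 0], [0.5, -1.75, -2.2, -0.45, 0], [0.5, -1.75, -2.2, -0.45, 0]],
  ],
)

```text
t: 9.68
ee_pos: [0.4574, 0.3704, 0.5318]
orientation: [[-0.441, 0.725, 0.528], [0.897, 0.371, 0.239], [-0.023, 0.58, -0.815]]
force: [-0.7, -0.3, -0.3]
width: 0.0429
```

send_rows(
  series=[
    [[0.5, -1.75, -2.2, -0.45, 0], [0.5, -1.75, -2.2, -0.45, 0], [0.5, -1.75, -2.2, -0.45, 0], [0.5, -1.75, -2.2, -0.45, 0], [0.5, -1.75, -2.2, -0.45, 0], [0.5, -1.75, -2.2, -0.45, 0], [0.5, -1.75, -2.2, -0.45, 0], [0.5, -1.75, -2.2, -0.45, 0]],
  ],
)

```text
t: 10.35
ee_pos: [0.3722, 0.1708, 0.4631]
orientation: [[-0.442, 0.724, 0.53], [0.897, 0.373, 0.238], [-0.025, 0.58, -0.814]]
force: [0.3, 1.0, 0.5]
width: 0.0425
```

```bash
python3 st.py
python3 - <<'E'
from h import *
snap('wrist','pics/w1.png')
E
```

```text
t 10.35 q [ 0.247 -0.672  2.134  0.116  1.07  -0.243] p [0.372 0.171 0.463] w 0.04250422095189728 F [0.307 1.05  0.462]
R [[-0.442  0.724  0.53 ]
 [ 0.897  0.373  0.238]
 [-0.025  0.58  -0.814]] tilt 35.50089840789858 az 24.236271848434527
err 1.5368736488317924
```

View pics/w1.png

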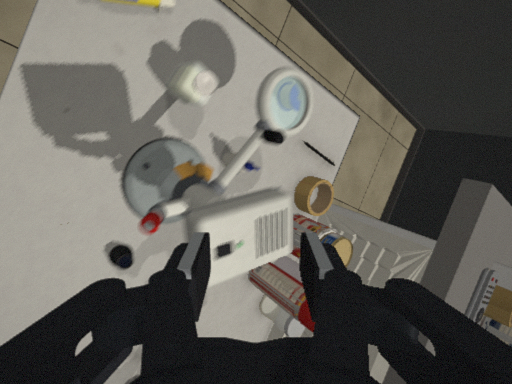

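```bash
python3 - <<'E'
from h import *
np.set_printoptions(precision=3,suppress=True)
V={n:snap(n) for n in('scene','top','wrist')}
near={'scene':(199,167),'top':(261,245),'wrist':(150,221)}
rs=[];
for n,s in V.items():
    hsv=cv2.cvtColor(s['color'],cv2.COLOR_RGB2HSV)
    m=cv2.inRange(hsv,(0,110,60),(8,255,255))|cv2.inRange(hsv,(170,110,60),(180,255,255))
    c,l,st,ce=cv2.connectedComponentsWithStats(cv2.morphologyEx(m,cv2.MORPH_CLOSE,np.ones((3,3))))
    i=min(range(1,c),key=lambda i:np.hypot(*(ce[i]-near[n]))+(100 if st[i][4]<20 else 0))
    hull=cv2.convexHull(np.argwhere(l==i)[:,::-1].astype(np.int32)); M=cv2.moments(hull); uv=(M['m10']/M['m00'],M['m01']/M['m00'])
    print(n,uv,st[i]); rs.append(ray(s,*uv))
for a in([0,1],[0,2],[1,2],[0,1,2]):
    p,e=tri([rs[i] for i in a]); print(a,p,np.array(e))
# predicted knob silhouette for hypotheses
for C in([.531,.148],[.535,.149],[.537,.146]):
  d=np.array([p[0]-C[0],p[1]-C[1]]); print(C,np.linalg.norm(d),np.degrees(np.arctan2(*d[::-1]))%360)
# foot ellipse in wrist & top: grey-ish segmentation
E
cp pics/w1.png /tmp/w1.png
python3 - <<'E'
import cv2,sys; sys.path.insert(0,'.')
im=cv2.imread('pics/w1.png'); 
c=im[120:260,100:240]; d=im[50:150,230:330]
cv2.imwrite('pics/w1c.png',cv2.resize(c,(580,580),interpolation=cv2.INTER_CUBIC))
E
```

```text
scene (199.4121212121212, 167.59191919191917) [193 162  13  12  86]
top (338.4561403508772, 134.4701754385965) [335 122   8  26  49]
wrist (153.41480377545952, 219.41530054644807) [143 209  22  22 279]
[0, 1] [ 0.586 -0.022  0.315] [0.047 0.047]
[0, 2] [0.456 0.111 0.166] [0. 0.]
[1, 2] [0.325 0.115 0.614] [0.11 0.11]
[0, 1, 2] [0.523 0.052 0.254] [0.036 0.128 0.118]
[0.531, 0.148] 0.09661577976043219 265.0560659457096
[0.535, 0.149] 0.09803434608378843 262.7767466567582
[0.537, 0.146] 0.09533887360023195 261.3575105402989
```

View pics/w1c.png

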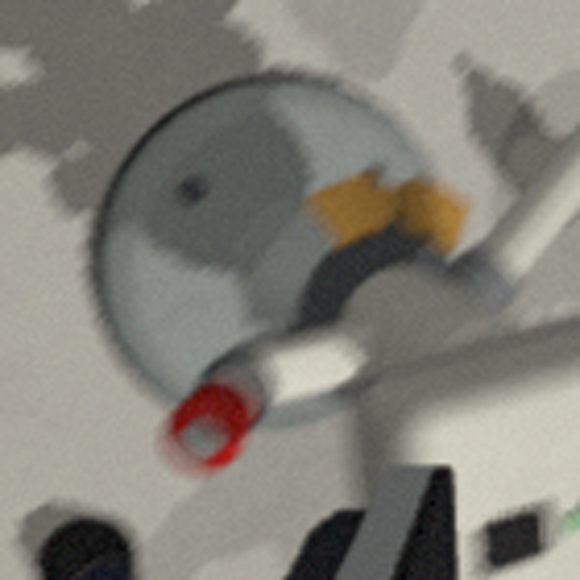

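send_rows(
  series=[
    [[0.5, -1.05, -1.7, 1.95, 0], [0.5, -1.05, -1.7, 1.95, 0], [0.5, -1.05, -1.7, 1.95, 0], [0.5, -1.05, -1.7, 1.95, 0], [0.5, -1.05, -1.7, 1.95, 0], [0.5, -1.05, -1.7, 1.95, 0], [0.5, -1.05, -1.7, 1.95, 0], [0.5, -1.05, -1.7, 1.95, 0]],
  ],
)

```text
t: 11.22
ee_pos: [0.3941, 0.0826, 0.2581]
orientation: [[-0.443, 0.725, 0.528], [0.896, 0.374, 0.237], [-0.026, 0.579, -0.815]]
force: [-0.3, -0.0, -0.3]
width: 0.0425
```

```bash
cat > go.py <<'E'
import sys
from h import *
np.set_printoptions(precision=2,suppress=True)
s=manip.get_state();R=s['orientation'];p=s['ee_pos']
print('tool cm',R.T@(np.array(eval(sys.argv[1]))-p)*100,'p',p,'F',s['force'],'w',s['width'],'t',s['t'])
E
python3 go.py "[.458,.112,.163]"
python3 - <<'E'
from h import *
np.set_printoptions(precision=4,suppress=True)
W=snap('wrist');T=snap('top');S=snap('scene')
for s in(W,T,S):
    hsv=cv2.cvtColor(s['color'],cv2.COLOR_RGB2HSV)
    m=cv2.inRange(hsv,(0,110,60),(8,255,255))|cv2.inRange(hsv,(170,110,60),(180,255,255))
    c,l,st,ce=cv2.connectedComponentsWithStats(m); e=proj(s,[.456,.111,.166]); print('pred',np.array(e),[(ce[i].round(1).tolist(),st[i].tolist()) for i in range(1,c) if st[i][4]>40 and np.hypot(*(ce[i]-e))<40])
E
```

```text
tool cm [ 0.06  0.23 11.83] p [0.39 0.08 0.26] F [-0.32 -0.03 -0.34] w 0.0424599599673852 t 11.2167
pred [256.5089 190.7417] [([254.4, 191.8], [239, 176, 34, 35, 573])]
pred [261.5325 244.4874] [([258.4, 245.0], [256, 240, 6, 12, 48])]
pred [199.2393 167.6268] [([199.6, 167.9], [193, 162, 13, 12, 86])]
```

send_rows(
  series=[
    [[0.5, 0, 0.03, 1.5, 0], [0.5, 0, 0.03, 1.5, 0], [0.5, 0, 0.03, 1.5, 0], [0.5, 0, 0.03, 1.5, 0], [0.5, 0, 0.03, 1.5, 0], [0.5, 0, 0.03, 1.5, 0], [0.5, 0, 0.03, 1.4, 0], [0.5, 0, 0.02, 1.4, 0]],
  ],
)

```text
t: 12.03
ee_pos: [0.4514, 0.1133, 0.1584]
orientation: [[-0.448, 0.73, 0.515], [0.894, 0.379, 0.241], [-0.019, 0.569, -0.822]]
force: [-32.0, -15.2, 0.9]
width: 0.0428
```

```bash
python3 go.py "[.458,.112,.163]"
python3 - <<'E'
from h import *
W=snap('wrist');cv2.imwrite('pics/w2.png',cv2.resize(W['color'][60:384,60:480,::-1],(700,540)))
E
```

```text
tool cm [-0.42  0.69 -0.07] p [0.45 0.11 0.16] F [-31.98 -15.19   0.95] w 0.042796892082531846 t 12.0333
```

View pics/w2.png

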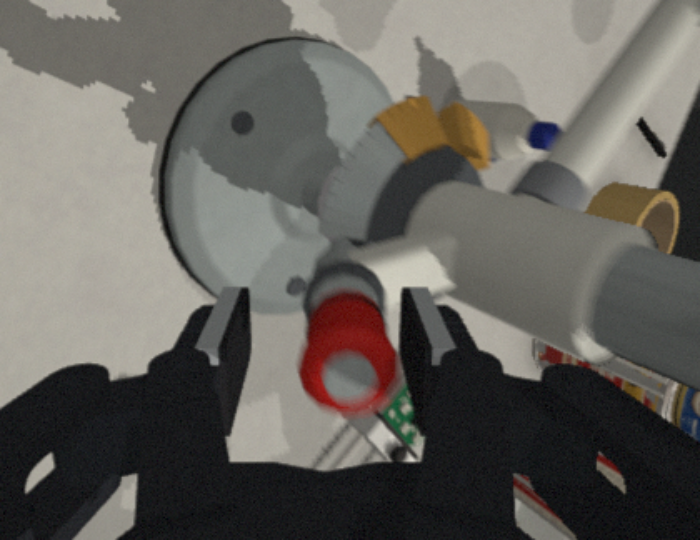

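send_rows(
  series=[
    [[0.5, 0, -0.5, -1, 0], [0.5, 0, 0, -1, 0], [0.5, 0, 0, -0.5, 0], [0.5, 0, 0, 0, 0], [0.5, 0, 0, 0, 0], [0.5, 0, 0, 0, 0], [0.5, 0, 0, 0, 0], [0.5, 0, 0, 0, 0]],
  ],
)

```text
t: 12.75
ee_pos: [0.4398, 0.1035, 0.18]
orientation: [[-0.441, 0.727, 0.526], [0.897, 0.373, 0.237], [-0.023, 0.576, -0.817]]
force: [-0.3, 0.2, -0.3]
width: 0.0426
```

```bash
python3 st.py; python3 go.py "[.458,.112,.163]"
python3 - <<'E'
from h import *
S=snap('scene');T=snap('top')
a=cv2.resize(S['color'][70:220,150:300],(400,400),interpolation=2);b=cv2.resize(T['color'][130:280,190:340],(400,400),interpolation=2)
cv2.imwrite('pics/c.png',np.ascontiguousarray(np.hstack([a,b])[:,:,::-1]))
E
```

```text
t 12.75 q [-0.046 -0.244  2.475  0.67   0.434 -1.056] p [0.44  0.104 0.18 ] w 0.0425723406855147 F [-0.269  0.203 -0.279]
R [[-0.441  0.727  0.526]
 [ 0.897  0.373  0.237]
 [-0.023  0.576 -0.817]] tilt 35.22698422762706 az 24.295008576146586
err 1.4504302653384402
tool cm [-0.    0.66  2.55] p [0.44 0.1  0.18] F [-0.27  0.2  -0.28] w 0.0425723406855147 t 12.75
```

View pics/c.png

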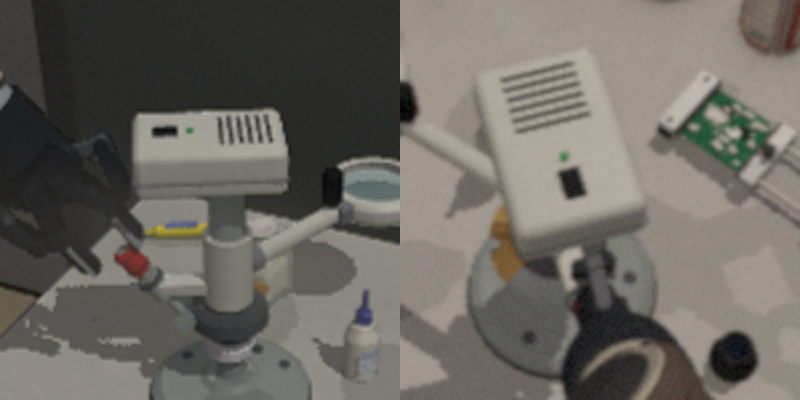

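send_rows(
  series=[
    [[0.5, 0, 0, -1, -0.12], [0.5, 0, 0, -1, -0.12], [0.5, 0, 0, -1, -0.12], [0.5, 0, 0, 0, -0.12], [0.5, 0, 0, 0, -0.12], [0.5, 0, 0, 0, -0.12], [0.5, 0, 0, 0, -0.12], [0.5, 0, 0, 0, -0.12]],
  ],
)

```text
t: 13.52
ee_pos: [0.4237, 0.0961, 0.2043]
orientation: [[-0.849, 0.051, 0.526], [0.204, 0.95, 0.237], [-0.487, 0.308, -0.817]]
force: [0.1, -0.0, -0.3]
width: 0.0427
```

send_rows(
  series=[
    [[0.5, 0, 0, 0, -0.12], [0.5, 0, 0, 0, -0.12], [0.5, 0, 0, 0, -0.12], [0.5, 0, 0, 0, -0.12], [0.5, 0, 0, 0, -0.06], [0.5, 0, 0, 0, 0], [0.5, 0, 0, 0, 0], [0.5, 0, 0, 0, 0]],
  ],
)

```text
t: 14.18
ee_pos: [0.4238, 0.0962, 0.2044]
orientation: [[-0.757, -0.387, 0.526], [-0.307, 0.922, 0.237], [-0.576, 0.018, -0.817]]
force: [-0.7, -1.0, 0.3]
width: 0.0428
```

```bash
python3 st.py; python3 go.py "[.456,.111,.165]"
```

```text
t 14.1833 q [-0.076 -0.35   2.485  0.582  0.527 -2.476] p [0.424 0.096 0.204] w 0.042751917427785065 F [-0.657 -0.961  0.271]
R [[-0.757 -0.387  0.526]
 [-0.307  0.922  0.237]
 [-0.576  0.018 -0.817]] tilt 35.210622089037706 az 24.27561269697319
err 1.453772217303999
tool cm [-0.63  0.05  5.26] p [0.42 0.1  0.2 ] F [-0.66 -0.96  0.27] w 0.042751917427785065 t 14.1833
```

send_rows(
  series=[
    [[0.5, -0.1, 0.01, 0.8, 0], [0.5, -0.1, 0.01, 0.8, 0], [0.5, -0.1, 0.01, 0.8, 0], [0.5, -0.1, 0.01, 0.8, 0], [0.5, 0, 0, 0.6, 0], [0.5, 0, 0, 0.6, 0], [0.5, 0, 0, 0, 0], [0.5, 0, 0, 0, 0]],
  ],
)

```text
t: 14.85
ee_pos: [0.4496, 0.1084, 0.1704]
orientation: [[-0.757, -0.388, 0.525], [-0.308, 0.921, 0.237], [-0.576, 0.018, -0.817]]
force: [-0.5, 0.7, 0.1]
width: 0.0426
```

```bash
python3 go.py "[.456,.111,.165]"
```

```text
tool cm [-0.25 -0.01  0.84] p [0.45 0.11 0.17] F [-0.51  0.65  0.09] w 0.042610919854505706 t 14.85
```

send_rows(
  newtons=50,
  series=[
    [[0.5, -0.05, 0, 0.4, 0], [0.5, -0.05, 0, 0.4, 0], [0.5, 0, 0, 0, 0], [0, 0, 0, 0, 0], [0, 0, 0, 0, 0], [0, 0, 0, 0, 0], [0, 0, 0, 0, 0], [0, 0, 0, 0, 0]],
  ],
)

```text
t: 15.52
ee_pos: [0.4544, 0.111, 0.1651]
orientation: [[-0.757, -0.39, 0.525], [-0.309, 0.921, 0.238], [-0.576, 0.018, -0.817]]
force: [-4.3, 1.4, 5.1]
width: 0.0215
```

```bash
python3 go.py "[.456,.111,.165]"
python3 - <<'E'
from h import *
W=snap('wrist');cv2.imwrite('pics/w3.png',cv2.resize(W['color'][:,:,::-1],(600,450)))
E
```

```text
tool cm [-0.12 -0.06  0.09] p [0.45 0.11 0.17] F [-4.26  1.41  5.13] w 0.021478749468491033 t 15.5167
```

View pics/w3.png

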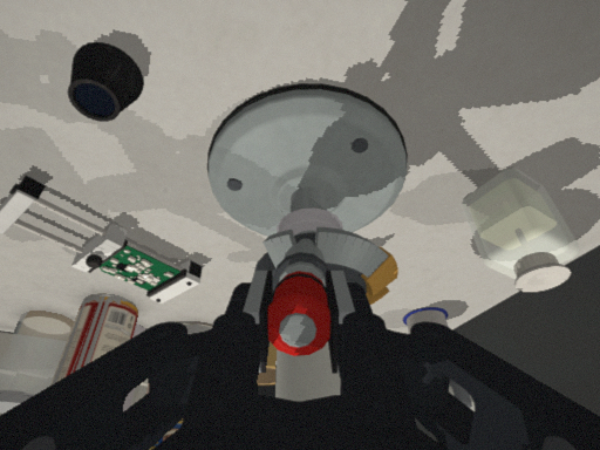

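send_rows(
  newtons=70,
  series=[
    [[0, 0, 0, -0.2, 0], [0, 0, 0, -0.2, 0], [0, 0, 0, -0.2, 0], [0, 0, 0, -0.2, 0], [0, 0, 0, -0.2, 0], [0, 0, 0, -0.2, 0], [0, 0, 0, 0, 0], [0, 0, 0, 0, 0]],
  ],
)

```text
t: 16.23
ee_pos: [0.4484, 0.1078, 0.1745]
orientation: [[-0.757, -0.388, 0.526], [-0.308, 0.921, 0.237], [-0.576, 0.018, -0.817]]
force: [5.6, 4.3, -4.9]
width: 0.0209
```

```bash
cat > f.py <<'E'
from h import *
np.set_printoptions(precision=4,suppress=True)
s=manip.get_state();R=s['orientation'];p=s['ee_pos'];C=np.array([.533,.152])
print('t',s['t'],'p',p,'Ftool',R.T@s['force'],'w',s['width'],'rel',p[:2]-C,'az',np.degrees(np.arctan2(*(p[:2]-C)[::-1]))%360,'r',np.linalg.norm(p[:2]-C),'q',s['joint_positions'])
E
python3 f.py
```

```text
t 16.2333 p [0.4484 0.1078 0.1745] Ftool [-2.7224  1.7464  7.9991] w 0.020868007980340473 rel [-0.0846 -0.0442] az 207.583489344597 r 0.09545697420484275 q [-0.0293 -0.2056  2.4612  0.6919  0.4072 -2.569 ]
```

send_rows(
  series=[
    [[0, 0, 0, -0.1, 0], [0, 0, 0, 0, 0], [0, 0, 0.25, 0, 0], [0, 0, 0.25, 0, 0], [0, 0, 0.25, 0.01, 0], [0, 0, 0.25, 0.01, 0], [0, 0, 0.25, 0.01, 0], [0, 0, 0.25, 0.01, 0]],
  ],
)

```text
t: 16.9
ee_pos: [0.4433, 0.1184, 0.1746]
orientation: [[-0.757, -0.382, 0.53], [-0.306, 0.924, 0.23], [-0.578, 0.012, -0.816]]
force: [5.5, -8.1, -9.1]
width: 0.0204
```

```bash
python3 f.py
```

```text
t 16.9 p [0.4433 0.1184 0.1746] Ftool [ 3.607  -9.7339  8.4657] w 0.020364052692972718 rel [-0.0897 -0.0336] az 200.51829796580665 r 0.09582800776915677 q [ 0.0159 -0.2174  2.4705  0.6409  0.3795 -2.4826]
```

send_rows(
  series=[
    [[0, -0.01, 0.25, 0.01, 0], [0, -0.01, 0.25, 0.01, 0], [0, -0.02, 0.25, 0.02, 0], [0, -0.02, 0.25, 0.02, 0], [0, -0.03, 0.25, 0.02, 0], [0, -0.03, 0.25, 0.03, 0], [0, -0.04, 0.25, 0.03, 0], [0, -0.04, 0.25, 0.03, 0]],
  ],
)

```text
t: 17.57
ee_pos: [0.4373, 0.136, 0.1732]
orientation: [[-0.757, -0.382, 0.531], [-0.307, 0.924, 0.226], [-0.577, 0.008, -0.817]]
force: [2.4, -21.3, -9.6]
width: 0.0208
```

```bash
python3 f.py
```

```text
t 17.5667 p [0.4373 0.136  0.1732] Ftool [ 10.274  -20.6556   4.2995] w 0.020838146139947344 rel [-0.0957 -0.016 ] az 189.51194680966094 r 0.09700601643283895 q [ 0.0836 -0.2206  2.4758  0.5638  0.3458 -2.3572]
```

Run:
```python
from h import *
S=snap('scene');T=snap('top')
a=cv2.resize(S['color'][80:230,160:310],(400,400),interpolation=2);b=cv2.resize(T['color'][120:290,160:330],(400,400),interpolation=2)
cv2.imwrite('pics/d.png',np.ascontiguousarray(np.hstack([a,b])[:,:,::-1]))
s=manip.get_state();R=s['orientation'];print(R.T@s['torque'],s['torque'],R.T@s['force'])
```

```text
[4.80798975 2.04493411 0.65338526] [-4.07332732  0.56286503 -3.28886313] [  8.45839851 -16.94096907   5.25156554]
```

View pics/d.png

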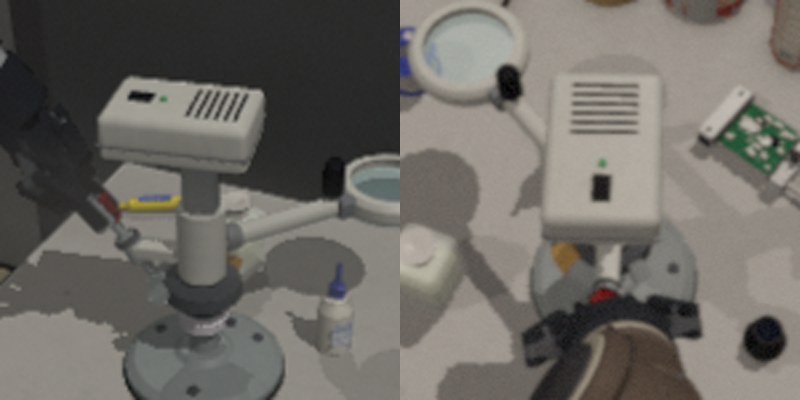

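send_rows(
  newtons=40,
  series=[
    [[0, -0.05, 0.19, 0.03, 0], [0, -0.05, 0.19, 0.03, 0], [0, -0.05, 0.19, 0.03, 0], [0, -0.05, 0.19, 0.03, 0], [0, -0.05, 0.19, 0.03, 0], [0, -0.05, 0.19, 0.03, 0], [0, 0, 0, 0, 0], [0, 0, 0, 0, 0]],
  ],
)

```text
t: 18.33
ee_pos: [0.4347, 0.1481, 0.1726]
orientation: [[-0.758, -0.385, 0.527], [-0.31, 0.923, 0.228], [-0.574, 0.009, -0.819]]
force: [0.0, -16.3, -8.8]
width: 0.0206
```

```bash
python3 f.py
```

```text
t 18.3333 p [0.4347 0.1481 0.1726] Ftool [ 10.0353 -15.1061   3.4835] w 0.02061971131501051 rel [-0.0983 -0.0039] az 182.26115627197012 r 0.09840765501863277 q [ 0.1255 -0.2164  2.4729  0.5129  0.3324 -2.2774]
```

send_rows(
  series=[
    [[0.45, 0, 0, 0, 0], [0.45, 0, 0, 0, 0], [0.45, 0, 0, 0, 0], [0.45, 0, 0, -1, 0], [0.45, 0, 0, -2, 0], [0.45, 0, 0, -2, 0], [0.45, 0, 0, -2, 0], [0.45, 0, 0, -2, 0]],
  ],
)

```text
t: 19.0
ee_pos: [0.3882, 0.1314, 0.251]
orientation: [[-0.756, -0.389, 0.527], [-0.309, 0.921, 0.237], [-0.578, 0.017, -0.816]]
force: [0.7, 0.2, -0.1]
width: 0.0382
```

```bash
python3 f.py
python3 - <<'E'
from sim import *
from h import manip
q0=np.array(manip.get_state()['joint_positions'])
p,R,w=fk(q0,P); print(q0,p,w)
for wr in(.3,.6):
  for name,u in(('in',[-1,-.35,0]),('indown',[-.9,-.3,-.4]),('inup',[-.9,-.3,.3])):
    u=np.array(u)/np.linalg.norm(u); q=q0.copy(); out=[]
    for k in range(24):
        p,R,_=fk(q,P); q,_=ik(p+u*.03,R,q,wr)
        if k%4==3:
            p,R,w=fk(q,P); out.append((k,p.round(2).tolist(),np.degrees(np.arccos(-R[2,2])).round(1),np.degrees(np.arctan2(R[1,2],R[0,2])).round(),q.round(2).tolist()))
    print(wr,name); [print('  ',o) for o in out]
E
```

```text
t 19.0 p [0.3882 0.1314 0.251 ] Ftool [-0.4819 -0.0888  0.4863] w 0.03822789066168786 rel [-0.1448 -0.0206] az 188.09342205488377 r 0.1462186790484271 q [ 0.0665 -0.5353  2.4833  0.3465  0.6368 -2.1198]
[ 0.066 -0.535  2.483  0.346  0.637 -2.12 ] [0.389 0.132 0.251] [0.228 0.059 0.501]
0.3 in
   (3, [0.31, 0.1, 0.24], np.float64(31.0), np.float64(28.0), [-0.12, -0.79, 2.58, 0.37, 0.93, -2.25])
   (7, [0.26, 0.06, 0.22], np.float64(24.0), np.float64(44.0), [-0.44, -0.79, 2.58, 0.42, 1.22, -2.56])
   (11, [0.19, 0.01, 0.21], np.float64(21.7), np.float64(65.0), [-0.87, -0.79, 2.59, 0.34, 1.51, -2.94])
   (15, [0.13, -0.02, 0.21], np.float64(17.3), np.float64(93.0), [-0.97, -0.79, 2.58, 0.16, 1.61, -2.94])
   (19, [0.06, -0.04, 0.21], np.float64(17.9), np.float64(126.0), [-1.05, -0.79, 2.59, -0.04, 1.65, -2.94])
   (23, [0.0, -0.07, 0.2], np.float64(23.1), np.float64(151.0), [-1.14, -0.79, 2.62, -0.24, 1.64, -2.94])
0.3 indown
   (3, [0.3, 0.1, 0.22], np.float64(31.1), np.float64(26.0), [-0.08, -0.79, 2.63, 0.35, 0.85, -2.22])
   (7, [0.25, 0.07, 0.19], np.float64(20.7), np.float64(36.0)
[... 2307 characters left out ...]
3), np.float64(51.0), [-0.95, -0.79, 2.63, 0.24, 1.37, -2.94])
0.6 inup
   (3, [0.33, 0.1, 0.28], np.float64(33.7), np.float64(25.0), [-0.07, -0.79, 2.53, 0.35, 0.91, -2.18])
   (7, [0.32, 0.08, 0.29], np.float64(30.4), np.float64(29.0), [-0.22, -0.79, 2.48, 0.39, 1.07, -2.32])
   (11, [0.3, 0.03, 0.31], np.float64(27.8), np.float64(34.0), [-0.53, -0.79, 2.42, 0.45, 1.31, -2.59])
   (15, [0.25, -0.04, 0.35], np.float64(26.7), np.float64(41.0), [-0.95, -0.79, 2.36, 0.46, 1.62, -2.94])
   (19, [0.22, -0.05, 0.39], np.float64(23.5), np.float64(45.0), [-1.04, -0.79, 2.25, 0.41, 1.77, -2.94])
   (23, [0.19, -0.06, 0.44], np.float64(20.6), np.float64(50.0), [-1.11, -0.79, 2.15, 0.35, 1.91, -2.94])
```

```bash
python3 go.py "[.36,.22,.27]"
python3 - <<'E'
from sim import *
from h import manip
q0=np.array(manip.get_state()['joint_positions'])
# calibrate: forward call 2 from real start
for wr in(.4,.6,.8,1.2):
    q=run([.924,.795,.051,-.291,1.851,.332],[1.2,2.2,.6,0],8,wr); p,R,_=fk(q,P); print(wr,p,R[:,2])
p,R,w=fk(q0,P); qa,f=ik(np.array([.36,.22,.27]),R,q0); print(qa,np.abs(f).max())
for wr in(.6,):
  for name,u in(('in',[-.9,-.43,0]),('indown',[-.7,-.33,-.6]),('inup',[-.7,-.33,.6])):
    u=np.array(u)/np.linalg.norm(u); q=qa.copy(); out=[]; ut=R.T@u
    print(name,'tool row',ut*3.5)
    for k in range(24):
        p,Rc,_=fk(q,P); q,_=ik(p+Rc@ut*.035,Rc,q,wr)
        if k%4==3:
            p,Rc,w=fk(q,P); print(k,p.round(2),np.degrees(np.arccos(-Rc[2,2])).round(1),np.degrees(np.arctan2(Rc[1,2],Rc[0,2])).round(),q.round(2))
E
```

```text
tool cm [-1.7   9.29 -0.94] p [0.39 0.13 0.25] F [ 0.65  0.18 -0.12] w 0.03822789066168786 t 19.0
0.4 [0.626 0.766 0.688] [ 0.578  0.312 -0.754]
0.6 [0.617 0.748 0.663] [ 0.53   0.243 -0.813]
0.8 [0.612 0.739 0.651] [ 0.505  0.209 -0.838]
1.2 [0.608 0.732 0.641] [ 0.483  0.181 -0.857]
[ 0.461 -0.525  2.439 -0.038  0.612 -1.48 ] 5.860786694166466e-09
in tool row [ 2.852 -0.161 -2.022]
3 [0.27 0.2  0.26] 33.8 22.0 [ 0.62 -0.79  2.57 -0.18  0.8  -1.25]
7 [0.17 0.22 0.24] 32.2 17.0 [ 1.23 -0.79  2.59 -0.52  1.04 -0.52]
11 [0.04 0.18 0.24] 32.3 16.0 [ 2.05 -0.75  2.57 -0.55  1.47  0.21]
15 [-0.09  0.12  0.25] 32.3 16.0 [ 2.67 -0.47  2.43 -0.37  1.61  0.79]
19 [-0.22  0.07  0.26] 32.3 16.0 [ 2.96 -0.16  2.21 -0.24  1.61  1.07]
23 [-0.35  0.04  0.27] 32.0 14.0 [ 3.06  0.1   1.94 -0.17  1.64  1.16]
indown tool row [ 3.494 -0.148  0.152]
3 [0.28 0.19 0.21] 33.6 23.0 [ 0.54 -0.7   2.63 -0.12  0.63 -1.34]
7 [0.22 0.21 0.2 ] 29.2 19.0 [ 0.86 -0.69  2.63 -0.35  0.79 -0.89]
11 [0.12 0.22 0.17] 26.9 13.0 [ 1.42 -0.61  2.63 -0.52  1.   -0.26]
15 [-0.    0.19  0.12] 26.8 10.0 [ 2.05 -0.35  2.63 -0.51  1.06  0.42]
19 [-0.11  0.14  0.05] 26.8 10.0 [ 2.55  0.05  2.54 -0.4   0.94  0.91]
23 [-0.22  0.09 -0.01] 26.8 10.0 [ 2.85  0.4   2.34 -0.28  0.85  1.14]
inup tool row [ 1.016 -0.077 -3.348]
3 [0.29 0.2  0.35] 33.8 23.0 [ 0.56 -0.79  2.38 -0.11  0.97 -1.36]
7 [0.23 0.22 0.44] 31.3 19.0 [ 0.88 -0.79  2.19 -0.28  1.27 -1.06]
11 [0.15 0.21 0.54] 30.4 17.0 [ 1.33 -0.79  2.   -0.45  1.64 -0.72]
15 [0.05 0.18 0.64] 30.4 17.0 [ 1.95 -0.72  1.78 -0.6   2.05 -0.29]
19 [-0.05  0.14  0.73] 30.4 17.0 [ 2.48 -0.53  1.5  -0.65  2.39  0.1 ]
23 [-0.14  0.11  0.83] 30.4 17.0 [ 2.78 -0.27  1.13 -0.66  2.62  0.32]
```

```bash
cat > search.py <<'E'
from sim import *
from multiprocessing import Pool
R0=None
def tilt(q): return np.degrees(np.arccos(np.clip(-fk(q,P)[1][2,2],-1,1)))
def ok(q):
    p,R,w=fk(q,P); return p[2]>.12 and np.hypot(*p[:2])>.18 and p[0]<.75 and p[1]<.8 and p[1]>-.3 and not(p[0]>.36 and p[2]<.42 and p[1]<.4) 
def steps(a):
    q,row=a
    for _ in range(8):
        p,R,_w=fk(q,P); q2,_=ik(p+R@np.array(row[:3])/100,R@Ro.from_euler('z',row[3]).as_matrix(),q,.6)
        if np.abs(q2-q).max()>.16 or not ok(q2): return None
        q=q2
    return q
if __name__=="__main__":
    q0=np.array([.0665,-.5353,2.4833,.3465,.6368,-2.1198])
    rng=np.random.default_rng(0); pool=Pool()
    R=fk(q0,P)[1]
    starts=[]
    for p in([.388,.131,.251],[.36,.22,.27],[.3,.2,.4],[.3,.3,.3],[.4,.25,.6],[.3,.15,.8],[.5,.3,.75],[.4,.5,.6],[.3,.4,.8],[.25,.5,.4]):
        q,f=ik(np.array(p),R,q0)
        if np.abs(f).max()<1e-3: starts.append((tilt(q),q,[p]))
    beam=starts
    for d in range(3):
        jobs=[]
        for b in beam:
            for _ in range(240//len(beam)+6):
                v=rng.normal(size=3); v*=3.8/np.linalg.norm(v); yaw=rng.choice([0,0,0,-.1,.1]); jobs.append((b,(b[1],list(v.round(1))+[yaw])))
        res=pool.map(steps,[j[1] for j in jobs],chunksize=4)
        new=[(tilt(r),r,j[0][2]+[[float(x) for x in j[1][1]]]) for r,j in zip(res,jobs) if r is not None]
        beam=sorted(new,key=lambda x:x[0])[:12]
        for b in beam[:4]: print(d,round(b[0],1),b[2],fk(b[1],P)[0].round(2),b[1].round(2),flush=True)
E
nproc; export OMP_NUM_THREADS=1; timeout 300 python3 search.py
```

```text
4
0 28.2 [[0.388, 0.131, 0.251], [1.9, 0.9, -3.2, 0.0]] [0.29 0.17 0.36] [ 0.41 -0.79  2.34  0.    1.1  -1.55]
0 28.2 [[0.388, 0.131, 0.251], [3.3, 0.5, -1.9, 0.0]] [0.29 0.08 0.21] [-0.23 -0.79  2.63  0.4   0.97 -2.38]
0 28.9 [[0.36, 0.22, 0.27], [3.0, -1.0, -2.1, 0.0]] [0.28 0.14 0.22] [ 0.31 -0.79  2.61  0.03  0.82 -1.66]
0 29.6 [[0.3, 0.15, 0.8], [3.3, -0.1, 1.8, 0.0]] [0.26 0.15 0.58] [ 0.4  -0.79  1.91 -0.    1.5  -1.56]
1 17.8 [[0.388, 0.131, 0.251], [3.3, 0.5, -1.9, 0.0], [3.6, 1.1, 0.6, 0.0]] [0.23 0.08 0.19] [-0.16 -0.79  2.63  0.28  1.13 -2.26]
1 18.6 [[0.3, 0.15, 0.8], [3.3, -0.1, 1.8, 0.0], [3.7, -1.0, -0.1, 0.0]] [0.21 0.12 0.55] [ 0.44 -0.79  1.92 -0.08  1.69 -1.53]
1 20.1 [[0.388, 0.131, 0.251], [3.3, 0.5, -1.9, 0.0], [2.0, 1.6, -2.8, 0.0]] [0.26 0.11 0.3 ] [-0.04 -0.79  2.41  0.26  1.28 -2.08]
1 20.8 [[0.388, 0.131, 0.251], [1.9, 0.9, -3.2, 0.0], [1.6, -1.2, -3.2, 0.0]] [0.26 0.07 0.56] [-0.11 -0.79  1.92  0.17  1.69 -2.02]
2 9.2 [[0.3, 0.15, 0.8], [3.3, -0.1, 1.8, 0.0], [3.7, -1.0, -0.1, 0.0], [3.2, -1.3, 1.7, 0.0]] [0.23 0.03 0.42] [-0.04 -0.79  2.17 -0.01  1.61 -1.98]
2 10.6 [[0.388, 0.131, 0.251], [1.9, 0.9, -3.2, 0.0], [1.4, -1.2, -3.3, 0.0], [3.5, 1.1, 0.9, 0.0]] [0.19 0.13 0.49] [ 0.44 -0.79  2.02 -0.01  1.72 -1.53]
2 12.7 [[0.388, 0.131, 0.251], [3.3, 0.5, -1.9, 0.0], [3.6, 1.1, 0.6, 0.0], [0.9, 1.7, -3.3, 0.0]] [0.19 0.16 0.42] [ 0.37 -0.79  2.16  0.13  1.59 -1.62]
2 14.5 [[0.4, 0.25, 0.6], [3.3, -0.5, -1.8, 0.0], [2.6, -2.4, 1.4, 0.0], [3.3, -1.3, 1.3, 0.0]] [ 0.26 -0.06  0.35] [-0.55 -0.79  2.3   0.14  1.42 -2.48]
```

send_rows(
  series=[
    [[0.2, 1.9, 0.9, -3.2, 0], [0.2, 1.9, 0.9, -3.2, 0], [0.2, 1.9, 0.9, -3.2, 0], [0.2, 1.9, 0.9, -3.2, 0], [0.2, 1.9, 0.9, -3.2, 0], [0.2, 1.9, 0.9, -3.2, 0], [0.2, 1.9, 0.9, -3.2, 0], [0.2, 1.9, 0.9, -3.2, 0]],
  ],
)

```text
t: 19.67
ee_pos: [0.285, 0.1742, 0.3554]
orientation: [[-0.815, -0.384, 0.435], [-0.333, 0.923, 0.19], [-0.475, 0.01, -0.88]]
force: [0.5, 1.2, 0.4]
width: 0.017
```

send_rows(
  series=[
    [[0.2, 1.4, -1.2, -3.3, 0], [0.2, 1.4, -1.2, -3.3, 0], [0.2, 1.4, -1.2, -3.3, 0], [0.2, 1.4, -1.2, -3.3, 0], [0.2, 1.4, -1.2, -3.3, 0], [0.2, 1.4, -1.2, -3.3, 0], [0.2, 1.4, -1.2, -3.3, 0], [0.2, 1.4, -1.2, -3.3, 0]],
  ],
)

```text
t: 20.33
ee_pos: [0.2555, 0.073, 0.5691]
orientation: [[-0.859, -0.383, 0.34], [-0.357, 0.924, 0.14], [-0.368, -0.001, -0.93]]
force: [0.4, -1.2, -0.2]
width: 0.017
```

send_rows(
  series=[
    [[0, 3.5, 1.1, 0.9, 0], [0, 3.5, 1.1, 0.9, 0], [0, 3.5, 1.1, 0.9, 0], [0, 3.5, 1.1, 0.9, 0], [0, 3.5, 1.1, 0.9, 0], [0, 3.5, 1.1, 0.9, 0], [0, 3.5, 1.1, 0.9, 0], [0, 3.5, 1.1, 0.9, 0]],
  ],
)

```text
t: 21.0
ee_pos: [0.1719, 0.155, 0.4805]
orientation: [[-0.907, -0.375, 0.192], [-0.371, 0.927, 0.061], [-0.201, -0.016, -0.979]]
force: [0.9, 1.0, -0.7]
width: 0.0002
```

```bash
python3 st.py; OMP_NUM_THREADS=1 python3 - <<'E'
from search import *
from h import manip
q0=np.clip(np.array(manip.get_state()['joint_positions']),np.array(LO)+1e-3,np.array(HI)-1e-3)
rng=np.random.default_rng(1);jobs=[]
for _ in range(300):
    v=rng.normal(size=3); v*=3.8/np.linalg.norm(v); jobs.append((q0,list(v.round(1))+[0]))
with Pool() as pool: res=pool.map(steps,jobs,chunksize=4)
for t,v,p,q in sorted(((tilt(r),j[1],fk(r,P)[0].round(2),r.round(2)) for r,j in zip(res,jobs) if r is not None),key=lambda x:x[0])[:5]: print(round(t,1),[float(a) for a in v],p,q)
E
```

```text
t 21.0 q [ 0.63  -0.786  2.047 -0.064  1.687 -1.341] p [0.172 0.155 0.48 ] w 0.00020412505018895265 F [ 0.881  1.046 -0.717]
R [[-0.907 -0.375  0.192]
 [-0.371  0.927  0.061]
 [-0.201 -0.016 -0.979]] tilt 11.630596243475278 az 17.697135795244073
err 23.554874156584667
4.5 [3.2, -1.9, 0.9, 0.0] [0.18 0.07 0.43] [ 0.26 -0.79  2.14 -0.08  1.77 -1.7 ]
6.8 [2.7, -1.0, 2.5, 0.0] [0.14 0.14 0.26] [ 0.73 -0.79  2.46 -0.11  1.43 -1.21]
7.7 [2.9, -0.8, 2.4, 0.0] [0.1  0.15 0.27] [ 0.98 -0.79  2.45 -0.13  1.47 -0.96]
7.8 [2.1, -0.7, 3.1, 0.0] [0.15 0.13 0.21] [ 0.64 -0.79  2.56 -0.09  1.27 -1.29]
8.1 [2.0, -0.6, 3.2, 0.0] [0.15 0.13 0.2 ] [ 0.66 -0.79  2.57 -0.09  1.25 -1.27]
```

send_rows(
  series=[
    [[0, 3.2, -1.9, 0.9, 0], [0, 3.2, -1.9, 0.9, 0], [0, 3.2, -1.9, 0.9, 0], [0, 3.2, -1.9, 0.9, 0], [0, 3.2, -1.9, 0.9, 0], [0, 3.2, -1.9, 0.9, 0], [0, 3.2, -1.9, 0.9, 0], [0, 3.2, -1.9, 0.9, 0]],
  ],
)

```text
t: 21.67
ee_pos: [0.1787, 0.0656, 0.428]
orientation: [[-0.927, -0.372, 0.043], [-0.374, 0.925, -0.062], [-0.016, -0.073, -0.997]]
force: [0.7, 0.0, -0.8]
width: -0.0001
```

```bash
python3 st.py
python3 - <<'E'
from h import *
np.set_printoptions(precision=3,suppress=True)
S=snap('scene');T=snap('top')
C=np.array([.533,.152])
az=np.radians(44); g=np.r_[C+.142*np.array([np.cos(az),np.sin(az)]),.186]
print('pred',g,proj(S,g),proj(T,g))
a=cv2.resize(S['color'][80:230,160:310],(400,400),interpolation=2);b=cv2.resize(T['color'][90:260,130:300],(400,400),interpolation=2)
cv2.imwrite('pics/e.png',np.ascontiguousarray(np.hstack([a,b])[:,:,::-1]))
E
```

```text
t 21.6667 q [ 0.236 -0.786  2.138 -0.071  1.762 -1.732] p [0.179 0.066 0.428] w -0.00012953627269143177 F [ 0.684  0.035 -0.833]
R [[-0.927 -0.372  0.043]
 [-0.374  0.925 -0.062]
 [-0.016 -0.073 -0.997]] tilt 4.304655194735362 az -55.47860987243952
err 34.57899920328506
pred [0.635 0.251 0.186] (np.float64(288.6410711680291), np.float64(148.31719839016006)) (np.float64(213.47752761786083), np.float64(148.5052463404004))
```

View pics/e.png

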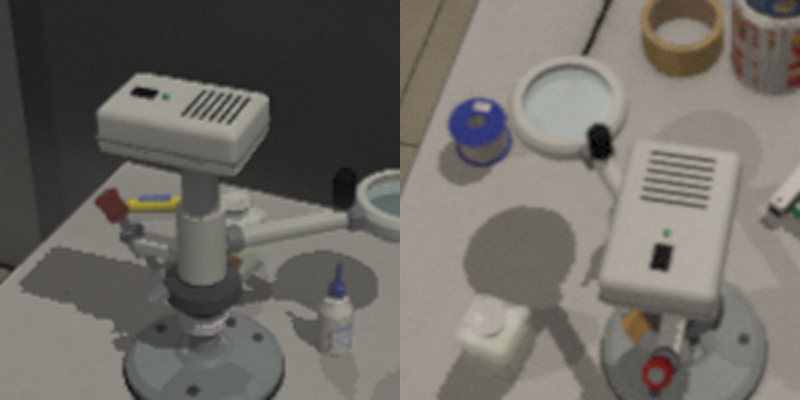

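send_rows(
  series=[
    [[0.5, -3.05, 0, 0.2, 0], [0.5, -3.05, 0, 0.2, 0], [0.5, -3.05, 0, 0.2, 0], [0.5, -3.05, 0, 0.2, 0], [0.5, -3.05, 0, 0.2, 0], [0.5, -3.05, 0, 0.2, 0], [0.5, -3.05, 0, 0.2, 0], [0.5, -3.05, 0, 0.2, 0]],
  ],
)

```text
t: 22.43
ee_pos: [0.4072, 0.1577, 0.4159]
orientation: [[-0.928, -0.37, 0.043], [-0.373, 0.926, -0.061], [-0.017, -0.073, -0.997]]
force: [-0.1, -1.7, 1.0]
width: 0.0421
```

send_rows(
  series=[
    [[0.5, -3.05, 0, 0.2, -0.05], [0.5, -3.05, 0, 0.2, -0.05], [0.5, -3.05, 0, 0.2, -0.05], [0.5, -3.05, 0, 0.2, -0.05], [0.5, -3.05, 0, 0.2, -0.05], [0.5, -3.05, 0, 0.2, -0.05], [0.5, -3.05, 0, 0.2, -0.05], [0.5, -3.05, 0, 0.2, -0.05]],
  ],
)

```text
t: 23.1
ee_pos: [0.6134, 0.2851, 0.4003]
orientation: [[-0.709, -0.704, 0.043], [-0.705, 0.706, -0.061], [0.013, -0.073, -0.997]]
force: [0.2, -1.1, -0.3]
width: 0.0426
```

```bash
python3 st.py
python3 - <<'E'
from h import *
np.set_printoptions(precision=4,suppress=True)
S=snap('scene');T=snap('top');W=snap('wrist')
cv2.imwrite('pics/w4.png',np.ascontiguousarray(W['color'][:,:,::-1]))
p,e=tri([ray(S,289.4,150.5),ray(T,215,150.3)]); print('grip',p,e)
R=np.array(manip.get_state()['orientation']);q=np.array(manip.get_state()['ee_pos']); print(R.T@(np.array([p[0],p[1],.30])-q)*100, 'proj W',proj(W,p))
E
```

```text
t 23.1 q [ 0.404  0.312  1.317 -0.073  1.497 -1.945] p [0.613 0.285 0.4  ] w 0.042575369723945426 F [ 0.19  -1.108 -0.273]
R [[-0.709 -0.704  0.043]
 [-0.705  0.706 -0.061]
 [ 0.013 -0.073 -0.997]] tilt 4.27757214409367 az -55.14726551358308
err 34.55562881439285
grip [0.6368 0.249  0.1799] [np.float64(0.0015248329498560452), np.float64(0.0015248329498561768)]
[ 0.6816 -3.5423 10.0856] proj W (np.float64(230.2305775614015), np.float64(157.72950262457096))
```

View pics/w4.png

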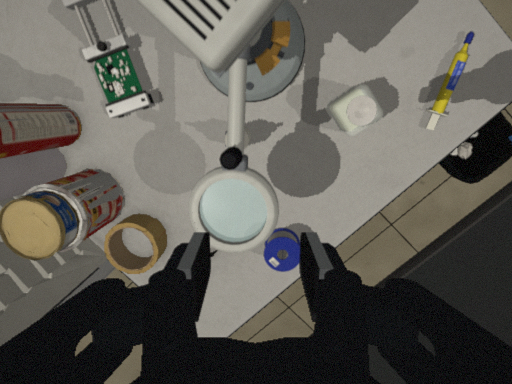

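send_rows(
  series=[
    [[0.5, 0.08, -0.44, 1.26, 0], [0.5, 0.08, -0.44, 1.26, 0], [0.5, 0.08, -0.44, 1.26, 0], [0.5, 0.08, -0.44, 1.26, 0], [0.5, 0.08, -0.44, 1.26, 0], [0.5, 0.08, -0.44, 1.26, 0], [0.5, 0.08, -0.44, 1.26, 0], [0.5, 0.08, -0.44, 1.26, 0]],
  ],
)

```text
t: 23.92
ee_pos: [0.6369, 0.2458, 0.3009]
orientation: [[-0.711, -0.702, 0.041], [-0.703, 0.709, -0.063], [0.015, -0.073, -0.997]]
force: [-0.4, 0.5, -0.2]
width: 0.0428
```

send_rows(
  series=[
    [[0.5, -0.01, 0.11, 1.2, 0], [0.5, -0.01, 0.11, 1.2, 0], [0.5, -0.01, 0.11, 1.2, 0], [0.5, -0.01, 0.11, 1.2, 0], [0.5, -0.01, 0.11, 1.2, 0], [0.5, -0.01, 0.1, 1.2, 0], [0.5, -0.01, 0.1, 1.2, 0], [0.5, -0.01, 0.1, 1.2, 0]],
  ],
)

```text
t: 24.58
ee_pos: [0.6352, 0.2474, 0.2047]
orientation: [[-0.711, -0.702, 0.041], [-0.703, 0.708, -0.063], [0.015, -0.074, -0.997]]
force: [-0.1, -0.1, 0.1]
width: 0.0427
```

```bash
python3 f.py; python3 go.py "[.637,.249,.178]"
```

```text
t 24.5833 p [0.6352 0.2474 0.2047] Ftool [ 0.1567  0.0249 -0.055 ] w 0.042707571897818215 rel [0.1022 0.0954] az 43.04307946913863 r 0.13980451533978022 q [ 0.3403  0.4411  1.5324 -0.0798  1.151  -1.9791]
tool cm [-0.28  0.18  2.66] p [0.64 0.25 0.2 ] F [-0.13 -0.09  0.06] w 0.042707571897818215 t 24.5833
```

send_rows(
  newtons=30,
  series=[
    [[0.5, -0.08, 0.05, 0.9, 0], [0.5, -0.08, 0.05, 0.9, 0], [0.5, -0.08, 0.05, 0.8, 0], [0.5, 0, 0, 0, 0], [0, 0, 0, 0, 0], [0, 0, 0, 0, 0], [0, 0, 0, 0, 0], [0, 0, 0, 0, 0]],
  ],
)

```text
t: 25.25
ee_pos: [0.637, 0.2485, 0.1801]
orientation: [[-0.711, -0.702, 0.041], [-0.703, 0.709, -0.062], [0.014, -0.073, -0.997]]
force: [0.4, 0.4, -1.7]
width: 0.0218
```

```bash
python3 f.py
```

```text
t 25.25 p [0.637  0.2485 0.1801] Ftool [-0.5432  0.1112  1.6638] w 0.021754757548714324 rel [0.104  0.0965] az 42.85920604903521 r 0.1419260226247147 q [ 0.3406  0.469   1.5446 -0.0805  1.1108 -1.9748]
```

send_rows(
  series=[
    [[0, 0.01, -0.4, 0.03, 0.028], [0, 0.02, -0.7, 0.05, 0.049], [0, 0.02, -0.7, 0.05, 0.049], [0, 0.02, -0.7, 0.05, 0.049], [0, 0.02, -0.7, 0.05, 0.049], [0, 0.02, -0.7, 0.05, 0.049], [0, 0.02, -0.7, 0.05, 0.049], [0, 0.02, -0.7, 0.05, 0.049]],
  ],
)

```text
t: 25.92
ee_pos: [0.6642, 0.2036, 0.1801]
orientation: [[-0.918, -0.394, 0.035], [-0.395, 0.916, -0.064], [-0.007, -0.073, -0.997]]
force: [-7.2, -2.1, 3.2]
width: 0.0216
```

```bash
python3 f.py
```

```text
t 25.9167 p [0.6642 0.2036 0.1801] Ftool [ 7.4102  0.6376 -3.2829] w 0.02157144787566769 rel [0.1312 0.0516] az 21.458290638158797 r 0.1409922645203415 q [ 0.2661  0.4896  1.5141 -0.079   1.122  -1.6772]
```

send_rows(
  series=[
    [[0, 0.04, -0.7, 0.05, 0.049], [0, 0.03, -0.7, 0.05, 0.049], [0, 0.03, -0.7, 0.05, 0.049], [0, 0.03, -0.7, 0.05, 0.049], [0, 0.03, -0.7, 0.05, 0.049], [0, 0.03, -0.7, 0.05, 0.049], [0, 0.03, -0.7, 0.05, 0.049], [0, 0.02, -0.5, 0.03, 0.035]],
  ],
)

```text
t: 26.58
ee_pos: [0.6736, 0.1513, 0.1802]
orientation: [[-0.999, -0.027, 0.032], [-0.029, 0.998, -0.063], [-0.03, -0.064, -0.998]]
force: [-8.9, 2.9, 4.2]
width: 0.0216
```

```bash
python3 f.py
```

```text
t 26.5833 p [0.6736 0.1513 0.1802] Ftool [ 8.6892  2.8936 -4.6231] w 0.02158751361252614 rel [ 0.1406 -0.0007] az 359.7235135268751 r 0.14057603677105848 q [ 0.188   0.4799  1.5283 -0.0755  1.1146 -1.3781]
```

send_rows(
  series=[
    [[0, 0.04, -0.35, 0.02, 0.025], [0, 0.04, -0.35, 0.02, 0.025], [0, 0.03, -0.35, 0.02, 0.025], [0, 0.02, -0.35, 0.02, 0.025], [0, 0.01, -0.35, 0.02, 0.025], [0, 0.01, -0.35, 0.02, 0.025], [0, 0.01, -0.35, 0.02, 0.025], [0, 0.01, -0.35, 0.02, 0.025]],
  ],
)

```text
t: 27.25
ee_pos: [0.6709, 0.1244, 0.1802]
orientation: [[-0.985, 0.171, 0.034], [0.169, 0.984, -0.061], [-0.044, -0.055, -0.998]]
force: [-8.4, 3.0, 4.2]
width: 0.0219
```

send_rows(
  series=[
    [[0, 0.01, -0.25, 0.01, 0.018], [0, 0.01, -0.25, 0.01, 0.018], [0, 0.01, -0.25, 0.01, 0.018], [0, 0.01, -0.25, 0.01, 0.018], [0, 0.01, -0.25, 0.01, 0.018], [0, 0.01, -0.25, 0.01, 0.018], [0, 0.01, -0.25, 0.01, 0.018], [0, 0.01, -0.25, 0.01, 0.018]],
  ],
)

```text
t: 27.92
ee_pos: [0.6656, 0.1056, 0.1802]
orientation: [[-0.95, 0.31, 0.034], [0.308, 0.949, -0.061], [-0.052, -0.047, -0.998]]
force: [-8.0, 2.9, 3.4]
width: 0.0209
```

```bash
python3 f.py
```

```text
t 27.9167 p [0.6656 0.1056 0.1802] Ftool [ 8.2729  0.1109 -3.8419] w 0.02090641050935202 rel [ 0.1326 -0.0464] az 340.71927633152893 r 0.14050399897007596 q [ 0.1221  0.4463  1.5776 -0.0727  1.0919 -1.1015]
```

send_rows(
  series=[
    [[0, 0.01, -0.22, 0.01, 0.016], [0, 0.01, -0.22, 0.01, 0.016], [0, 0.01, -0.22, 0.01, 0.016], [0, 0.01, -0.22, 0.01, 0.016], [0, 0.01, -0.22, 0.01, 0.016], [0, 0.01, -0.22, 0.01, 0.016], [0, 0.01, -0.22, 0.01, 0.016], [0, 0.01, -0.22, 0.01, 0.016]],
  ],
)

```text
t: 28.58
ee_pos: [0.6588, 0.0895, 0.1801]
orientation: [[-0.903, 0.429, 0.035], [0.427, 0.902, -0.061], [-0.058, -0.04, -0.998]]
force: [-6.3, 3.6, 2.8]
width: 0.021
```

```bash
python3 f.py
```

```text
t 28.5833 p [0.6588 0.0895 0.1801] Ftool [ 7.0716  0.4472 -3.2104] w 0.021041273215281604 rel [ 0.1258 -0.0625] az 333.5814987467906 r 0.14052220345297173 q [ 0.0989  0.4288  1.6031 -0.0723  1.0817 -0.9961]
```

Swing about 1.67, no stop yet. Continuing slowly.

send_rows(
  series=[
    [[0, 0.01, -0.18, 0.01, 0.013], [0, 0.01, -0.18, 0.01, 0.013], [0, 0.01, -0.18, 0.01, 0.013], [0, 0.01, -0.18, 0.01, 0.013], [0, 0.01, -0.18, 0.01, 0.013], [0, 0.01, -0.18, 0.01, 0.013], [0, 0.01, -0.18, 0.01, 0.013], [0, 0.01, -0.18, 0.01, 0.013]],
  ],
)

```text
t: 29.25
ee_pos: [0.6522, 0.0774, 0.1801]
orientation: [[-0.853, 0.52, 0.037], [0.518, 0.853, -0.06], [-0.063, -0.032, -0.998]]
force: [-6.0, 4.9, 2.2]
width: 0.0213
```

```bash
python3 f.py
```

```text
t 29.25 p [0.6522 0.0774 0.1801] Ftool [ 7.5316  0.9761 -2.7417] w 0.02133508475853364 rel [ 0.1192 -0.0746] az 327.942470835906 r 0.14061943049367936 q [ 0.0811  0.4125  1.6266 -0.0715  1.0714 -0.9097]
```

send_rows(
  series=[
    [[0, 0.01, -0.15, 0, 0.011], [0, 0.01, -0.15, 0, 0.011], [0, 0.01, -0.15, 0, 0.011], [0, 0.01, -0.15, 0, 0.011], [0, 0.01, -0.15, 0, 0.011], [0, 0.01, -0.15, 0, 0.011], [0, 0.01, -0.15, 0, 0.011], [0, 0.01, -0.15, 0, 0.011]],
  ],
)

```text
t: 29.92
ee_pos: [0.6464, 0.0687, 0.1801]
orientation: [[-0.804, 0.593, 0.041], [0.591, 0.805, -0.058], [-0.067, -0.022, -0.997]]
force: [-0.3, 7.2, -2.6]
width: 0.0208
```

```bash
python3 f.py
```

```text
t 29.9167 p [0.6464 0.0687 0.1801] Ftool [4.6301 5.6667 2.2105] w 0.020824093986706132 rel [ 0.1134 -0.0833] az 323.7025037658875 r 0.14065047852533533 q [ 0.0676  0.3976  1.6476 -0.0696  1.0603 -0.8356]
```

send_rows(
  series=[
    [[0, 0.01, -0.1, 0, 0.007], [0, 0.01, -0.1, 0, 0.007], [0, 0.01, -0.1, 0, 0.007], [0, 0, 0, 0, 0], [0, 0, 0, 0, 0], [0, 0, 0, 0, 0], [0, 0, 0, 0, 0], [0, 0, 0, 0, 0]],
  ],
)

```text
t: 30.58
ee_pos: [0.6456, 0.0676, 0.1801]
orientation: [[-0.792, 0.609, 0.044], [0.607, 0.793, -0.056], [-0.069, -0.018, -0.997]]
force: [2.3, 8.5, -3.3]
width: 0.0207
```

```bash
python3 f.py
```

```text
t 30.5833 p [0.6456 0.0676 0.1801] Ftool [3.5713 8.1988 2.9265] w 0.02070062794464731 rel [ 0.1126 -0.0844] az 323.1488464932976 r 0.14069226125911238 q [ 0.0653  0.3942  1.6524 -0.0681  1.0557 -0.8183]
```

send_rows(
  series=[
    [[0, 0, 0.15, 0, -0.01], [0, 0, 0.15, 0, -0.01], [0, 0, 0.15, 0, -0.01], [0, 0, 0.15, 0, -0.01], [0, 0, 0.1, 0, -0.007], [0, 0, 0, 0, 0], [0, 0, 0, 0, 0], [0, 0, 0, 0, 0]],
  ],
)

```text
t: 31.25
ee_pos: [0.648, 0.0708, 0.1801]
orientation: [[-0.819, 0.572, 0.039], [0.57, 0.82, -0.06], [-0.067, -0.027, -0.997]]
force: [-3.9, 3.5, 0.5]
width: 0.021
```

```bash
python3 f.py
python3 - <<'E'
from h import *
np.set_printoptions(precision=4,suppress=True)
S=snap('scene');T=snap('top');C=np.array([.533,.152])
az=np.radians(208-106); 
for ex in(0,.0065):
    r=.086+ex*.574;g=np.r_[C+r*np.array([np.cos(az),np.sin(az)]),.166+ex*.819]; print(ex,g,np.array(proj(S,g)),np.array(proj(T,g)))
for s in(S,T): print([c for c in comps(s,(0,100,50),(8,255,255),8)+comps(s,(172,100,50),(180,255,255),8)])
a=cv2.resize(S['color'][60:240,150:330],(400,400),interpolation=2);b=cv2.resize(T['color'][60:260,150:350],(400,400),interpolation=2)
cv2.imwrite('pics/f.png',np.ascontiguousarray(np.hstack([a,b])[:,:,::-1]))
E
```

```text
t 31.25 p [0.648  0.0708 0.1801] Ftool [ 5.1241  0.6141 -0.8521] w 0.02101916186831058 rel [ 0.115  -0.0812] az 324.7824101455097 r 0.1407395225131212 q [ 0.0718  0.4022  1.6412 -0.0722  1.0644 -0.8564]
0 [0.5151 0.2361 0.166 ] [242.5989 147.9622] [206.0729 204.9213]
0.0065 [0.5143 0.2398 0.1713] [242.8799 145.478 ] [203.8856 203.7287]
[([243.0, 148.8], [242, 146, 4, 7, 21]), ([118.5, 363.5], [114, 351, 9, 25, 179]), ([450.3, 279.8], [447, 275, 7, 11, 56])]
[([350.4, 95.0], [344, 83, 14, 24, 183]), ([455.4, 288.5], [445, 282, 21, 13, 142])]
```

View pics/f.png

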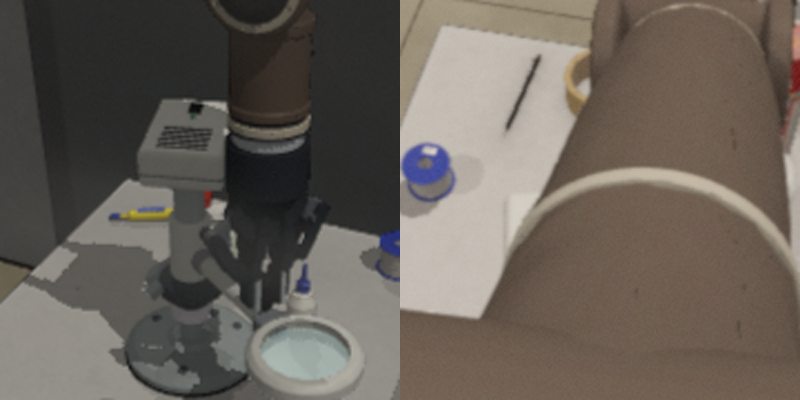

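send_rows(
  series=[
    [[0, 0, 0.1, 0, -0.007], [0, 0, 0.1, 0, -0.007], [0, 0, 0.1, 0, -0.007], [0, 0, 0.1, 0, -0.007], [0, 0, 0, 0, 0], [0, 0, 0, 0, 0], [0, 0, 0, 0, 0], [0, 0, 0, 0, 0]],
  ],
)

```text
t: 32.02
ee_pos: [0.6501, 0.074, 0.1801]
orientation: [[-0.835, 0.549, 0.039], [0.547, 0.835, -0.061], [-0.066, -0.029, -0.997]]
force: [-4.4, 2.8, 1.7]
width: 0.0208
```

```bash
python3 f.py
```

```text
t 32.0167 p [0.6501 0.074  0.1801] Ftool [ 5.0794 -0.169  -2.0497] w 0.020844602625969627 rel [ 0.1171 -0.078 ] az 326.3147324788176 r 0.140699629946302 q [ 0.0765  0.4068  1.6345 -0.0725  1.067  -0.8796]
```

send_rows(
  series=[
    [[0, 0, 0.1, 0, -0.007], [0, 0, 0.1, 0, -0.007], [0, 0, 0.1, 0, -0.007], [0, 0, 0, 0, 0], [0, 0, 0, 0, 0], [0, 0, 0, 0, 0], [0, 0, 0, 0, 0], [0, 0, 0, 0, 0]],
  ],
)

```text
t: 32.68
ee_pos: [0.6517, 0.0765, 0.1801]
orientation: [[-0.846, 0.532, 0.039], [0.529, 0.846, -0.061], [-0.065, -0.031, -0.997]]
force: [-4.5, 4.1, 0.8]
width: 0.0208
```

```bash
python3 f.py
```

```text
t 32.6833 p [0.6517 0.0765 0.1801] Ftool [ 5.9617  1.0907 -1.1834] w 0.02075116839312448 rel [ 0.1187 -0.0755] az 327.54656772196785 r 0.14070629228783813 q [ 0.0802  0.4105  1.6295 -0.0725  1.0686 -0.8969]
```

Run:
```python
from h import *
np.set_printoptions(precision=3,suppress=True)
T=snap('top');S=snap('scene');k=800/512
for n,uv in(('can base front',(515,232)),('can base left',(497,215)),('can base right',(536,222)),('tube can',(450,195))): print(n,onz(T,uv[0]/k,uv[1]/k,0))
C=np.array([.533,.152])
for a in(-36.5,-33): print('lens',C+.212*np.array([np.cos(np.radians(a)),np.sin(np.radians(a))]))
W=snap('wrist')
a=cv2.resize(S['color'][60:260,150:350],(400,400),interpolation=2)
b=cv2.resize(W['color'][:,64:448],(400,400),interpolation=2)
cv2.imwrite('pics/g.png',np.ascontiguousarray(np.hstack([a,b])[:,:,::-1]))
```

```text
can base front [0.812 0.009 0.   ]
can base left [0.839 0.043 0.   ]
can base right [ 0.838 -0.022  0.   ]
tube can [0.863 0.126 0.   ]
lens [0.703 0.026]
lens [0.711 0.037]
```

View pics/g.png

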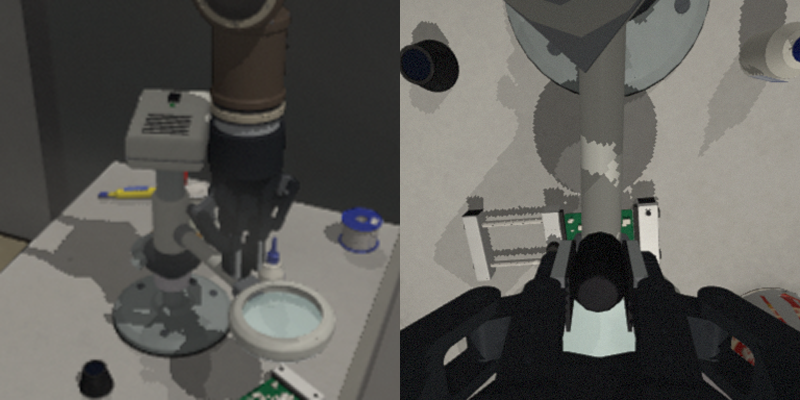

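Run:
```python
from h import *
np.set_printoptions(precision=3,suppress=True)
W=snap('wrist');s=manip.get_state();R=np.array(s['orientation']);p=np.array(s['ee_pos'])
Rc=W['R']@R; c=R.T@(-W['R'].T@W['t']-p)   # cam rot in tool frame, cam pos in tool
R1=np.array([[-.442,.724,.53],[.897,.373,.238],[-.025,.58,-.814]]);p1=np.array([.3722,.1708,.4631])
w=dict(W);w['R']=Rc@R1.T;w['t']=-w['R']@(p1+R1@c)
C=np.array([.533,.152])
print('check knob',proj(w,[.456,.111,.166]),'foot C',proj(w,[C[0],C[1],.0]))
print(np.array([proj(w,[C[0],C[1],z]) for z in(.115,.15)]))
f=4.143
for n,u,v in(('notchmid',383,190),('left end out',310,200),('left in',340,245),('right end',465,210),('right in',450,245),('notch L',372,180),('notch R',405,190)):
    for z in(.11,.125):
        q=onz(w,100+u/f,120+v/f,z)[:2]-C; print(n,z,q,np.linalg.norm(q).round(3),'az',np.degrees(np.arctan2(q[1],q[0])).round(1),'swing',np.radians(208-np.degrees(np.arctan2(q[1],q[0]))).round(2))
```

```text
check knob (np.float64(152.92799152169516), np.float64(219.3217728115011)) foot C (np.float64(169.13363292515515), np.float64(181.02545965471916))
[[196.072 196.697]
 [206.223 202.602]]
notchmid 0.11 [-0.023  0.044] 0.05 az 118.3 swing 1.57
notchmid 0.125 [-0.031  0.044] 0.054 az 125.5 swing 1.44
left end out 0.11 [-0.049  0.03 ] 0.058 az 148.3 swing 1.04
left end out 0.125 [-0.056  0.031] 0.064 az 151.0 swing 0.99
left in 0.11 [-0.032  0.019] 0.037 az 149.4 swing 1.02
left in 0.125 [-0.039  0.02 ] 0.044 az 153.3 swing 0.95
right end 0.11 [0.013 0.048] 0.05 az 75.1 swing 2.32
right end 0.125 [0.004 0.048] 0.048 az 85.4 swing 2.14
right in 0.11 [0.012 0.033] 0.035 az 69.5 swing 2.42
right in 0.125 [0.003 0.034] 0.034 az 84.1 swing 2.16
notch L 0.11 [-0.029  0.046] 0.054 az 122.7 swing 1.49
notch L 0.125 [-0.037  0.046] 0.059 az 128.8 swing 1.38
notch R 0.11 [-0.015  0.047] 0.049 az 107.7 swing 1.75
notch R 0.125 [-0.023  0.047] 0.052 az 116.1 swing 1.6
```

send_rows(
  series=[
    [[0.5, 0, 0, 0, 0], [0.5, 0, 0, 0, 0], [0.5, 0, 0, 0, 0], [0.5, 0, 0, -2, 0], [0.5, 0, 0, -3, 0], [0.5, 0, 0, -3, 0], [0.5, 0, 0, -3, 0], [0.5, 0, 0, -3, 0]],
  ],
)

```text
t: 33.55
ee_pos: [0.6473, 0.0837, 0.3211]
orientation: [[-0.847, 0.53, 0.043], [0.527, 0.847, -0.064], [-0.07, -0.031, -0.997]]
force: [0.6, 1.2, -1.0]
width: 0.0426
```

send_rows(
  series=[
    [[0.5, -1, -3, -2, 0], [0.5, -1, -3, -2, 0], [0.5, -1, -3, -2, 0], [0.5, -1, -3, -2, 0], [0.5, -1, -3, 0, 0], [0.5, -1, -3, 0, 0], [0.5, -1, -3, 0, 0], [0.5, -1, -3, 0, 0]],
  ],
)

```text
t: 34.22
ee_pos: [0.5839, -0.1584, 0.413]
orientation: [[-0.847, 0.53, 0.043], [0.527, 0.847, -0.064], [-0.071, -0.032, -0.997]]
force: [1.6, 0.3, -0.1]
width: 0.0427
```

```bash
python3 st.py
cat > kn.py <<'E'
from h import *
np.set_printoptions(precision=4,suppress=True)
S=snap('scene');T=snap('top');W=snap('wrist');k=800/512
C=np.array([.533,.152])
a=cv2.resize(S['color'][100:250,180:330],(400,400),interpolation=2);b=cv2.resize(T['color'][100:260,140:300],(400,400),interpolation=2)
cv2.imwrite('pics/k.png',np.ascontiguousarray(np.hstack([a,b])[:,:,::-1]))
for n,s in(('S',S),('T',T),('W',W)): print(n,[c for c in comps(s,(0,110,40),(8,255,255),8)+comps(s,(172,110,40),(180,255,255),8)])
for sw in(1.7,1.8):
  az=np.radians(208)-sw
  for ex in(0,.0065,.012):
    r=.086+ex*.574;g=np.r_[C+r*np.array([np.cos(az),np.sin(az)]),.166+ex*.819]; print(sw,ex,g,*[np.array(proj(s,g)) for s in(S,T,W)])
E
python3 kn.py
python3 - <<'E'
import cv2,numpy as np
im=cv2.imread('pics/e.png'); hsv=cv2.cvtColor(im,cv2.COLOR_BGR2HSV); m=cv2.inRange(hsv,(0,110,40),(8,255,255))|cv2.inRange(hsv,(172,110,40),(180,255,255))
n,l,st,ce=cv2.connectedComponentsWithStats(m); print([(ce[i],st[i]) for i in range(1,n) if st[i][4]>60])
import sys; sys.path.insert(0,'.')
from h import *
S=snap('scene');T=snap('top');C=np.array([.533,.152])
for az in(181,182.5,184):
  for ex in(0,.0065,.012):
    r=.086+ex*.574;a=np.radians(az);g=np.r_[C+r*np.array([np.cos(a),np.sin(a)]),.166+ex*.819];u=proj(S,g);v=proj(T,g); print(az,ex,(u[0]-160)*400/150,(u[1]-80)*400/150,400+(v[0]-130)*400/170,(v[1]-90)*400/170)
E
```

```text
t 34.2167 q [-0.313  0.131  1.51  -0.048  1.439 -1.32 ] p [ 0.584 -0.158  0.413] w 0.0426841939151069 F [ 1.64   0.294 -0.074]
R [[-0.847  0.53   0.043]
 [ 0.527  0.847 -0.064]
 [-0.071 -0.032 -0.997]] tilt 4.440123490874797 az -56.2647596215562
err 34.63357842931655
S [([118.5, 363.5], [114, 351, 9, 25, 175]), ([450.3, 279.9], [447, 275, 7, 11, 58])]
T [([340.8, 94.9], [326, 80, 32, 27, 498]), ([302.7, 110.9], [296, 99, 13, 21, 106]), ([327.6, 104.6], [324, 101, 8, 7, 9]), ([272.8, 112.3], [272, 111, 3, 4, 9]), ([298.8, 123.3], [295, 120, 10, 7, 34]), ([340.7, 126.9], [339, 122, 4, 11, 15]), ([205.1, 210.8], [198, 203, 15, 14, 89])]
W [([50.7, 114.8], [47, 111, 9, 9, 49]), ([32.7, 122.5], [29, 119, 9, 8, 51]), ([165.3, 132.3], [158, 118, 15, 28, 200]), ([32.0, 137.2], [30, 134, 5, 7, 14]), ([495.5, 197.0], [478, 179, 34, 37, 497]), ([435.3, 198.3], [417, 185, 40, 30, 57]), ([438.6, 209.9], [410, 188, 56, 52, 280]), ([472.0, 212.8], [469, 212, 6, 2, 8]), ([110.3, 220.1], [92, 215, 41, 13, 211]), ([493.8, 218.1], [488, 217, 12, 3, 25]), ([480.1, 220.0], [475, 219, 10, 3, 21]), ([489.3
[... 2113 characters left out ...]
50910310934 364.1798822867856
181 0.0065 112.80954979902002 204.1201878673633 657.950183589674 366.0465415171101
181 0.012 109.45479150431008 199.33330879437844 656.8475968973398 367.64833286809267
182.5 0 115.66959160616541 210.97027823230746 661.9720349433345 364.6457291540916
182.5 0.0065 111.66409224834713 205.38172802638132 660.8272682626798 366.536800245419
182.5 0.012 108.2602163152986 200.63257446342914 659.8449133084275 368.15957900619355
184 0 114.63461140778902 212.20326865242924 664.7238192522457 365.0441139216144
184 0.0065 110.57406861336844 206.66079818994672 663.7200638081424 366.95608267078717
184 0.012 107.12289054193161 201.9500849946594 662.8586960231066 368.5968292253464
```

View pics/k.png

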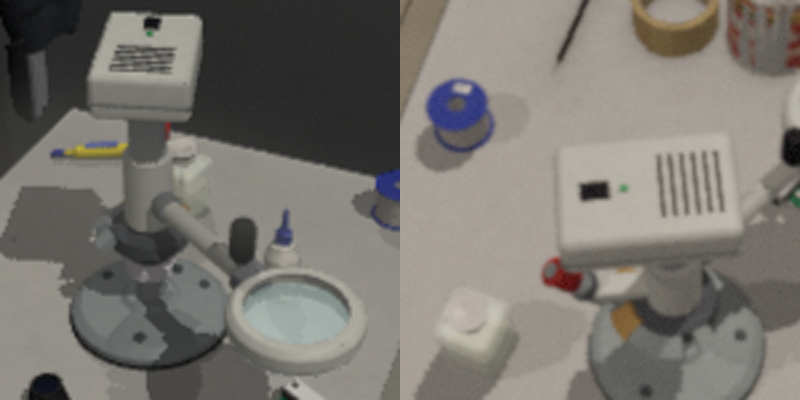

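send_rows(
  series=[
    [[0.5, 1, 3, 0, 0], [0.5, 1, 3, 0, 0], [0.5, 1, 3, 0, 0], [0.5, 1, 3, 0, 0], [0.5, 1, 3, 2, 0], [0.5, 1, 3, 2, 0], [0.5, 1, 3, 2, 0], [0.5, 1, 3, 2, 0]],
  ],
)

```text
t: 35.13
ee_pos: [0.6471, 0.0877, 0.3186]
orientation: [[-0.848, 0.528, 0.042], [0.525, 0.849, -0.062], [-0.069, -0.031, -0.997]]
force: [0.3, -0.7, 0.3]
width: 0.0425
```

```bash
python3 f.py; python3 go.py "[.6517,.0765,.1801]"; python3 go.py "[.6517,.0765,.26]"
python3 - <<'E'
from h import *
S=snap('scene');T=snap('top'); p,e=tri([ray(S,271.1,190),ray(T,299.2,158.8)]); q=p[:2]-np.array([.533,.152]); print(p,e,np.linalg.norm(q),np.degrees(np.arctan2(q[1],q[0])))
E
```

```text
t 35.1333 p [0.6471 0.0877 0.3186] Ftool [-0.6437 -0.4039 -0.2492] w 0.04250790600406511 rel [ 0.1141 -0.0643] az 330.61151304921117 r 0.13098940721784036 q [ 0.0991  0.2869  1.5078 -0.0685  1.3113 -0.8998]
tool cm [-0.02 -0.29 13.9 ] p [0.65 0.09 0.32] F [ 0.32 -0.67  0.31] w 0.04250790600406511 t 35.1333
tool cm [-0.57 -0.53  5.93] p [0.65 0.09 0.32] F [ 0.32 -0.67  0.31] w 0.04250790600406511 t 35.1333
[0.65159562 0.07440898 0.18177336] [np.float64(0.002342412394690174), np.float64(0.002342412394690279)] 0.14172257071175798 -33.194663972470515
```

send_rows(
  series=[
    [[0.5, 0, -0.04, 1.75, 0], [0.5, 0, -0.04, 1.75, 0], [0.5, 0, -0.04, 1.75, 0], [0.5, 0, -0.04, 1.75, 0], [0.5, 0, -0.04, 1.75, 0], [0.5, 0, -0.04, 1.75, 0], [0.5, 0, -0.04, 1.75, 0], [0.5, 0, 0, 1.65, 0]],
  ],
)

```text
t: 35.9
ee_pos: [0.6515, 0.0738, 0.1806]
orientation: [[-0.848, 0.529, 0.042], [0.526, 0.848, -0.063], [-0.069, -0.031, -0.997]]
force: [0.6, 0.5, -0.2]
width: 0.043
```

send_rows(
  series=[
    [[0.5, 0, 0, 0, 0], [0, 0, 0, 0, 0], [0, 0, 0, 0, 0], [0, 0, 0, 0, 0], [0, 0, 0, 0, 0], [0, 0, 0, 0, 0], [0, 0, 0, 0, 0], [0, 0, 0, 0, 0]],
  ],
)

```text
t: 36.57
ee_pos: [0.6518, 0.0738, 0.1819]
orientation: [[-0.847, 0.53, 0.043], [0.527, 0.847, -0.062], [-0.069, -0.03, -0.997]]
force: [-0.1, 2.4, 1.2]
width: 0.021
```

```bash
python3 f.py
```

```text
t 36.5667 p [0.6518 0.0738 0.1819] Ftool [ 1.235   1.9876 -1.3578] w 0.021028480522756837 rel [ 0.1188 -0.0782] az 326.6475000838751 r 0.14220882393471165 q [ 0.0767  0.406   1.6321 -0.074   1.0665 -0.9016]
```

send_rows(
  series=[
    [[0, 0, 0.1, 0, -0.007], [0, 0, 0.1, 0, -0.007], [0, 0, 0.1, 0, -0.007], [0, 0, 0.1, 0, -0.007], [0, 0, 0.1, 0, -0.007], [0, 0, 0, 0, 0], [0, 0, 0, 0, 0], [0, 0, 0, 0, 0]],
  ],
)

```text
t: 37.23
ee_pos: [0.6543, 0.0777, 0.1819]
orientation: [[-0.865, 0.5, 0.042], [0.497, 0.865, -0.062], [-0.068, -0.033, -0.997]]
force: [-3.3, 1.5, 4.8]
width: 0.0208
```

```bash
python3 f.py
```

```text
t 37.2333 p [0.6543 0.0777 0.1819] Ftool [ 3.2439 -0.5413 -5.016 ] w 0.020796211366959017 rel [ 0.1213 -0.0743] az 328.51119149762144 r 0.14224908410008857 q [ 0.0826  0.4118  1.6238 -0.0748  1.0699 -0.9307]
```

send_rows(
  series=[
    [[0, 0, 0.1, 0, -0.007], [0, 0, 0.1, 0, -0.007], [0, 0, 0.1, 0, -0.007], [0, 0, 0.1, 0, -0.007], [0, 0, 0, 0, 0], [0, 0, 0, 0, 0], [0, 0, 0, 0, 0], [0, 0, 0, 0, 0]],
  ],
)

```text
t: 37.9
ee_pos: [0.656, 0.0807, 0.1818]
orientation: [[-0.879, 0.476, 0.042], [0.473, 0.879, -0.063], [-0.067, -0.036, -0.997]]
force: [-3.1, 0.5, 5.6]
width: 0.0208
```

```bash
python3 f.py
```

```text
t 37.9 p [0.656  0.0807 0.1818] Ftool [ 2.5688 -1.1862 -5.7297] w 0.020808274581641813 rel [ 0.123  -0.0713] az 329.92488339898296 r 0.14218572877086877 q [ 0.0874  0.4162  1.6176 -0.0757  1.0727 -0.9534]
```

send_rows(
  newtons=60,
  series=[
    [[0, 0.01, -0.22, 0, 0.015], [0, 0.01, -0.22, 0, 0.015], [0, 0.01, -0.22, 0, 0.015], [0, 0.01, -0.22, 0, 0.015], [0, 0.01, -0.22, 0, 0.015], [0, 0.01, -0.2, 0, 0.014], [0, 0.01, -0.2, 0, 0.014], [0, 0.01, -0.2, 0, 0.014]],
  ],
)

```text
t: 38.57
ee_pos: [0.6477, 0.068, 0.182]
orientation: [[-0.817, 0.576, 0.045], [0.573, 0.817, -0.06], [-0.072, -0.023, -0.997]]
force: [2.0, 7.2, 3.2]
width: 0.0204
```

```bash
python3 f.py
```

```text
t 38.5667 p [0.6477 0.068  0.182 ] Ftool [ 2.2828  6.9098 -3.5211] w 0.0203570507848119 rel [ 0.1147 -0.084 ] az 323.77595396496014 r 0.14221450915888764 q [ 0.0675  0.3957  1.6463 -0.0727  1.0594 -0.8564]
```

send_rows(
  series=[
    [[0, 0.01, -0.15, 0, 0.011], [0, 0.01, -0.15, 0, 0.011], [0, 0.01, -0.15, 0, 0.011], [0, 0.01, -0.15, 0, 0.011], [0, 0, 0, 0, 0], [0, 0, 0, 0, 0], [0, 0, 0, 0, 0], [0, 0, 0, 0, 0]],
  ],
)

```text
t: 39.23
ee_pos: [0.6457, 0.0653, 0.1821]
orientation: [[-0.792, 0.608, 0.05], [0.606, 0.794, -0.058], [-0.075, -0.016, -0.997]]
force: [5.4, 9.7, 1.2]
width: 0.0199
```

```bash
python3 f.py
```

```text
t 39.2333 p [0.6457 0.0653 0.1821] Ftool [ 1.4888 10.929  -1.5035] w 0.019898734296123613 rel [ 0.1127 -0.0867] az 322.4283293077075 r 0.14222508438394063 q [ 0.0625  0.3888  1.656  -0.0704  1.0516 -0.8212]
```

send_rows(
  series=[
    [[0.5, 0, 0, 0, 0], [0.5, 0, 0, 0, 0], [0.5, 0, 0, 0, 0], [0.5, 0, 0, -4, 0], [0.5, 0, 0, -4, 0], [0.5, 0, 0, -4, 0], [0.5, 0, 0, -4, 0], [0.5, 0, 0, -4, 0]],
  ],
)

```text
t: 39.9
ee_pos: [0.6332, 0.0735, 0.3814]
orientation: [[-0.791, 0.611, 0.039], [0.608, 0.791, -0.065], [-0.07, -0.027, -0.997]]
force: [1.2, 0.3, 0.4]
width: 0.0425
```

send_rows(
  series=[
    [[0.5, 3.5, 2.05, 0, 0], [0.5, 3.5, 2.05, 0, 0], [0.5, 3.5, 2.05, 0, 0], [0.5, 3.5, 2.05, 0, 0], [0.5, 3.5, 2.05, 0, 0], [0.5, 3.5, 2.05, 0, 0], [0.5, 3.5, 2.05, 0, 0], [0.5, 3.5, 2.05, 0, 0]],
  ],
)

```text
t: 40.57
ee_pos: [0.5119, 0.3749, 0.3557]
orientation: [[-0.79, 0.611, 0.041], [0.608, 0.791, -0.065], [-0.072, -0.027, -0.997]]
force: [1.5, 0.6, -0.6]
width: 0.0427
```

send_rows(
  series=[
    [[0.5, 0, 0, 0, 0.115], [0.5, 0, 0, 0, 0.115], [0.5, 0, 0, 0, 0.115], [0.5, 0, 0, 0, 0.115], [0.5, 0, 0, 0, 0.115], [0.5, 0, 0, 0, 0.115], [0.5, 0, 0, 0, 0.115], [0.5, 0, 0, 0, 0.115]],
  ],
)

```text
t: 41.23
ee_pos: [0.5129, 0.3733, 0.3556]
orientation: [[0.013, 0.999, 0.04], [0.998, -0.01, -0.066], [-0.065, 0.041, -0.997]]
force: [-0.2, -0.1, -0.5]
width: 0.0432
```

```bash
python3 f.py
python3 - <<'E'
from h import *
W=snap('wrist'); C=np.array([.533,.152]); u,v=proj(W,[.512,.237,.166]); print(u,v)
c=W['color']; x0=int(np.clip(u-75,0,362));y0=int(np.clip(v-75,0,234))
cv2.imwrite('pics/l.png',np.ascontiguousarray(cv2.resize(c[y0:y0+150,x0:x0+150],(600,600),interpolation=2)[:,:,::-1])); print(x0,y0)
np.savez('l.npz',R=W['R'],t=W['t'],k=[W['fx'],W['fy'],W['cx'],W['cy']])
for n,X in(('barrel end',19),('knob0',0)): pass
T=snap('top');S=snap('scene');cv2.imwrite('pics/topnow.png',T['color'][:,:,::-1]);cv2.imwrite('pics/scenenow.png',S['color'][:,:,::-1])
E
```

```text
t 41.2333 p [0.5129 0.3733 0.3556] Ftool [-0.1181 -0.2418  0.4699] w 0.0431576328660231 rel [-0.0201  0.2213] az 95.1918418806791 r 0.22217043503719922 q [ 0.5977  0.2542  1.4763 -0.078   1.4152  0.6214]
247.32574270054238 276.36396201130304
172 201
```

View pics/l.png

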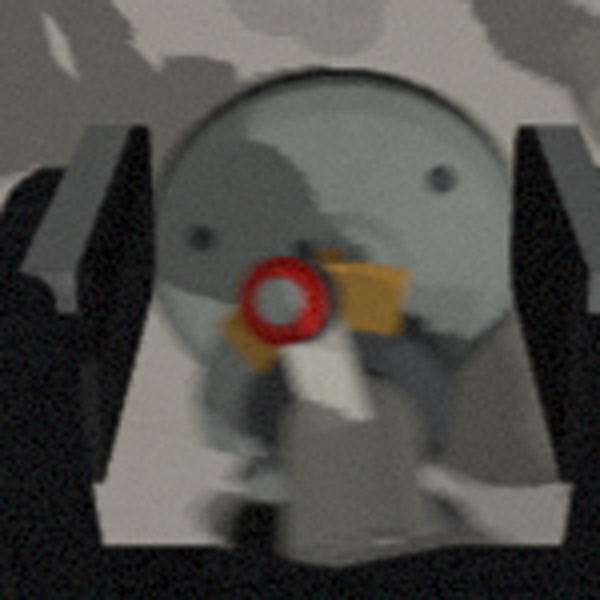

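Run:
```python
from h import *
z=np.load('l.npz');s=dict(R=z['R'],t=z['t'],fx=z['k'][0],fy=z['k'][1],cx=z['k'][2],cy=z['k'][3])
C=np.array([.533,.152])
print('column top proj',[((proj(s,[C[0],C[1],h])[0]-172)*4,(proj(s,[C[0],C[1],h])[1]-201)*4) for h in(.0,.115,.15,.2)])
for n,u,v in(('foot left',160,260),('foot right',505,215),('foot top',340,70)): print(n,onz(s,172+u/4,201+v/4,.012)[:2])
for n,u,v in(('L out far',222,325),('L out near',262,372),('R far',410,268),('R near',400,330),('Rin far',335,262),('Rin near',345,325)):
  for h in(.10,.115):
    q=onz(s,172+u/4,201+v/4,h)[:2]-C; print(n,h,q.round(3),'r',np.linalg.norm(q).round(3),'az',np.degrees(np.arctan2(q[1],q[0])).round(1))
for ex in(0,.0065,.012):
  for az in(100.6,):
    a=np.radians(az)
    for d in(0,.014):
      r=.086+(ex+d)*.574;g=[C[0]+r*np.cos(a),C[1]+r*np.sin(a),.166+(ex+d)*.819];u,v=proj(s,g);print(ex,d,(u-172)*4,(v-201)*4)
im=cv2.imread('pics/l.png');hsv=cv2.cvtColor(im,cv2.COLOR_BGR2HSV);m=cv2.inRange(hsv,(0,120,60),(8,255,255))|cv2.inRange(hsv,(172,120,60),(180,255,255))
pts=np.argwhere(m>0)[:,::-1];h=cv2.convexHull(pts.astype(np.int32));print('knob ellipse',cv2.fitEllipse(h),cv2.boundingRect(h), 'fx',s['fx'])
```

```text
column top proj [(np.float64(346.23629347738824), np.float64(245.61789292267304)), (np.float64(363.59274945651464), np.float64(424.8624470484208)), (np.float64(370.6847046132923), np.float64(498.102879397351)), (np.float64(383.03628173790366), np.float64(625.6607712338728))]
foot left [0.45457645 0.15527424]
foot right [0.59878015 0.17177191]
foot top [0.53040852 0.23973128]
L out far 0.1 [-0.048  0.032] r 0.058 az 146.5
L out far 0.115 [-0.047  0.042] r 0.063 az 138.1
L out near 0.1 [-0.035  0.012] r 0.037 az 161.1
L out near 0.115 [-0.034  0.023] r 0.041 az 146.0
R far 0.1 [0.017 0.052] r 0.055 az 72.0
R far 0.115 [0.015 0.062] r 0.064 az 76.1
R near 0.1 [0.014 0.027] r 0.031 az 63.4
R near 0.115 [0.012 0.038] r 0.04 az 72.1
Rin far 0.1 [-0.009  0.056] r 0.056 az 98.9
Rin far 0.115 [-0.009  0.065] r 0.066 az 98.1
Rin near 0.1 [-0.005  0.03 ] r 0.031 az 100.3
Rin near 0.115 [-0.006  0.041] r 0.041 az 98.6
0 0 319.4595094292964 302.2750741870475
0 0.014 315.08194499722583 302.0139361784186
0.0065 0 317.4675295277855 302.1562451731561
0.0065 0.014 312.93464341159586 301.88584164807025
0.012 0 315.72752557570664 302.0524474623278
0.012 0.014 311.0566636308183 301.7738131656097
knob ellipse ((284.27728271484375, 300.9851989746094), (89.36283874511719, 91.32454681396484), 95.98821258544922) (239, 257, 93, 90) fx 322.9137175858234
```

Run:
```python
from h import *
np.set_printoptions(precision=4,suppress=True)
z=np.load('l.npz');s=dict(R=z['R'],t=z['t'],fx=z['k'][0],fy=z['k'][1],cx=z['k'][2],cy=z['k'][3])
print('cam',-s['R'].T@s['t'],'axis',s['R'][2])
uw=(172+283/4,201+300.5/4)
T=snap('top');S=snap('scene')
hsv=cv2.cvtColor(T['color'],cv2.COLOR_RGB2HSV);m=cv2.inRange(hsv,(0,100,40),(10,255,255))|cv2.inRange(hsv,(170,100,40),(180,255,255))
n,l,st,ce=cv2.connectedComponentsWithStats(m)
for i in range(1,n):
    if abs(ce[i][0]-205)<20 and abs(ce[i][1]-208)<20: print('top red',ce[i],st[i]); uT=ce[i]
for h in(.166,.172,.178,.184): 
    X=onz(s,*uw,h); print(h,X,'depth',(s['R']@X+s['t'])[2],'proj T',np.array(proj(T,X)))
p,e=tri([ray(s,*uw),ray(T,*uT)]);print('tri',p,e)
a=cv2.resize(T['color'][180:240,175:255],(800,600),interpolation=2);cv2.imwrite('pics/m.png',np.ascontiguousarray(a[:,:,::-1]))
```

```text
cam [0.5096 0.4506 0.4819] axis [ 0.0352 -0.3319 -0.9427]
top red [201.2 201.6] [200 201   3   2   5]
top red [205.3956 209.5934] [197 205  16  10  91]
0.166 [0.5068 0.2375 0.166 ] depth 0.36837752689581 proj T [204.2852 208.4853]
0.172 [0.5068 0.2416 0.172 ] depth 0.36138024287482196 proj T [201.9561 206.7473]
0.178 [0.5069 0.2456 0.178 ] depth 0.354382958853834 proj T [199.6012 204.9901]
0.184 [0.507  0.2497 0.184 ] depth 0.3473856748328459 proj T [197.22   203.2133]
tri [0.5066 0.2354 0.1627] [np.float64(0.00022127736364802427), np.float64(0.00022127736364807883)]
```

View pics/m.png

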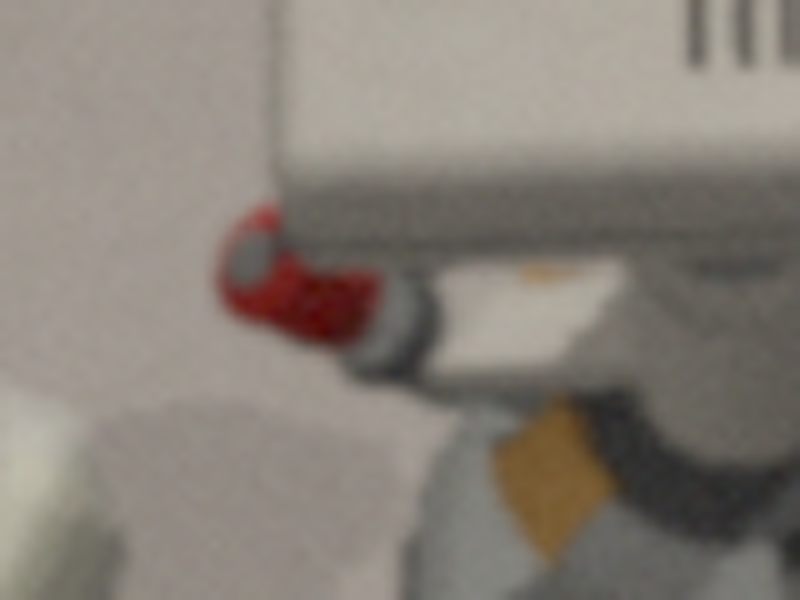

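send_rows(
  series=[
    [[0.5, 0, 0, 0, -0.115], [0.5, 0, 0, 0, -0.115], [0.5, 0, 0, 0, -0.115], [0.5, 0, 0, 0, -0.115], [0.5, 0, 0, 0, -0.115], [0.5, 0, 0, 0, -0.115], [0.5, 0, 0, 0, -0.115], [0.5, 0, 0, 0, -0.115]],
  ],
)

```text
t: 42.15
ee_pos: [0.5128, 0.3744, 0.3565]
orientation: [[-0.796, 0.604, 0.041], [0.602, 0.796, -0.063], [-0.071, -0.026, -0.997]]
force: [-0.4, -0.0, 0.1]
width: 0.0423
```

send_rows(
  series=[
    [[0.5, -3.5, -2.05, 0, 0], [0.5, -3.5, -2.05, 0, 0], [0.5, -3.5, -2.05, 0, 0], [0.5, -3.5, -2.05, 0, 0], [0.5, -3.5, -2.05, 0, 0], [0.5, -3.5, -2.05, 0, 0], [0.5, -3.5, -2.05, 0, 0], [0.5, -3.5, -2.05, 0, 0]],
  ],
)

```text
t: 42.82
ee_pos: [0.6345, 0.0726, 0.3807]
orientation: [[-0.792, 0.609, 0.041], [0.606, 0.793, -0.063], [-0.071, -0.025, -0.997]]
force: [0.8, 1.3, -0.5]
width: 0.0431
```

```bash
python3 f.py; python3 go.py "[.648,.068,.181]"
python3 - <<'E'
from h import *
W=snap('wrist')
for az in(323,325,327,329):
    a=np.radians(az); print(az,np.array(proj(W,[.533+.142*np.cos(a),.152+.142*np.sin(a),.201])).round(1))
hsv=cv2.cvtColor(W['color'],cv2.COLOR_RGB2HSV); m=(cv2.inRange(hsv,(0,0,0),(180,255,45))); m[230:]=0
n,l,st,ce=cv2.connectedComponentsWithStats(m); print([(ce[i].round(1).tolist(),st[i].tolist()) for i in range(1,n) if 100<st[i][4]<6000])
E
```

```text
t 42.8167 p [0.6345 0.0726 0.3807] Ftool [0.1597 1.5258 0.4654] w 0.04313429248724459 rel [ 0.1015 -0.0794] az 321.9702074756718 r 0.12885029255895908 q [ 0.0775  0.227   1.4608 -0.0669  1.4176 -0.8304]
tool cm [ 0.07  0.95 20.  ] p [0.63 0.07 0.38] F [ 0.82  1.28 -0.51] w 0.04313429248724459 t 42.8167
323 [260.5 173.1]
325 [265.5 173. ]
327 [270.5 172.7]
329 [275.6 172.3]
[([164.7, 88.7], [152, 78, 26, 23, 450]), ([493.5, 148.7], [479, 112, 31, 74, 382]), ([262.0, 169.4], [252, 161, 20, 18, 270])]
```

send_rows(
  series=[
    [[0.5, 0, 0.12, 2.5, 0], [0.5, 0, 0.12, 2.5, 0], [0.5, 0, 0.12, 2.5, 0], [0.5, 0, 0.12, 2.5, 0], [0.5, 0, 0.12, 2.5, 0], [0.5, 0, 0.12, 2.5, 0], [0.5, 0, 0.12, 2.5, 0], [0.5, 0, 0.1, 2.4, 0]],
  ],
)

```text
t: 43.53
ee_pos: [0.6478, 0.0697, 0.1804]
orientation: [[-0.792, 0.609, 0.041], [0.606, 0.793, -0.063], [-0.071, -0.025, -0.997]]
force: [-0.4, 0.2, -0.0]
width: 0.0428
```

send_rows(
  newtons=40,
  series=[
    [[0.5, 0, 0, 0, 0], [0, 0, 0, 0, 0], [0, 0, 0, 0, 0], [0, 0, 0, 0, 0], [0, 0, 0, 0, 0], [0, 0, 0, 0, 0], [0, 0, 0, 0, 0], [0, 0, 0, 0, 0]],
  ],
)

```text
t: 44.2
ee_pos: [0.6486, 0.07, 0.1828]
orientation: [[-0.791, 0.61, 0.043], [0.607, 0.792, -0.062], [-0.072, -0.023, -0.997]]
force: [0.2, -0.2, -1.9]
width: 0.0207
```

```bash
python3 f.py
```

```text
t 44.2 p [0.6486 0.07   0.1828] Ftool [-0.1201  0.0427  1.8652] w 0.020703762848700544 rel [ 0.1156 -0.082 ] az 324.6313950484807 r 0.1417303451161183 q [ 0.0714  0.3984  1.6407 -0.0746  1.0653 -0.8088]
```

send_rows(
  series=[
    [[0, 0, 0.15, 0, -0.01], [0, 0, 0.15, 0, -0.01], [0, 0, 0.15, 0, -0.01], [0, 0, 0.15, 0, -0.01], [0, 0, 0.15, 0, -0.01], [0, 0, 0.15, 0, -0.01], [0, 0, 0, 0, 0], [0, 0, 0, 0, 0]],
  ],
)

```text
t: 44.87
ee_pos: [0.6538, 0.0778, 0.1828]
orientation: [[-0.827, 0.561, 0.042], [0.558, 0.827, -0.062], [-0.07, -0.027, -0.997]]
force: [-4.8, 0.3, 5.2]
width: 0.021
```

```bash
python3 f.py
```

```text
t 44.8667 p [0.6538 0.0778 0.1828] Ftool [ 3.7917 -2.5997 -5.3944] w 0.020982936039190412 rel [ 0.1208 -0.0742] az 328.4589600642437 r 0.14176188912514995 q [ 0.0826  0.4101  1.6242 -0.0741  1.0714 -0.859 ]
```

Run:
```python
from h import *
S=snap('scene');a=cv2.cvtColor(cv2.imread('pics/scenenow.png'),cv2.COLOR_BGR2GRAY);b=cv2.cvtColor(S['color'],cv2.COLOR_RGB2GRAY)
# box at k.png crop (90-203,12-118)/2.667+(180,100); LED/vent
for n,(x0,x1,y0,y1) in(('display',(224,246,103,116)),('vent',(216,250,110,130)),('front edge',(210,240,124,146)),('lens',(262,320,195,240)),('foot (fixed)',(205,262,200,236))):
    t=a[y0:y1,x0:x1]; r=cv2.matchTemplate(b[y0-8:y1+8,x0-8:x1+8],t,cv2.TM_CCOEFF_NORMED); _,v,_,loc=cv2.minMaxLoc(r)
    up=cv2.resize(r,None,fx=8,fy=8,interpolation=2); _,vv,_,l8=cv2.minMaxLoc(up); print(n,v,((l8[0]+.5)/8-.5-8),((l8[1]+.5)/8-.5-8))
C=np.array([.533,.152])
for d in(0,.03,.067):  # arm turned back by d
    az=np.radians(324.6)+d; print(d,np.array(proj(S,np.r_[C+.212*np.array([np.cos(az),np.sin(az)]),.15])),np.array(proj(S,np.r_[C+.06*np.array([np.cos(az+2.4),np.sin(az+2.4)]),.294])))
```

```text
display 0.9663383960723877 -1.5625 -0.0625
vent 0.8859959840774536 -0.5625 -0.0625
front edge 0.6836835145950317 0.6875 -0.1875
lens 0.8930069208145142 5.4375 -2.4375
foot (fixed) 0.68507981300354 0.3125 0.3125
0 [286.40342681 221.13199555] [240.0008205 106.8511595]
0.03 [288.84082865 220.0364091 ] [239.25008328 106.78819117]
0.067 [291.74512766 218.62564571] [238.31902829 106.72409272]
```

send_rows(
  series=[
    [[0, 0, 0.12, 0, -0.008], [0, 0, 0.12, 0, -0.008], [0, 0, 0.12, 0, -0.008], [0, 0, 0.12, 0, -0.008], [0, 0, 0, 0, 0], [0, 0, 0, 0, 0], [0, 0, 0, 0, 0], [0, 0, 0, 0, 0]],
  ],
)

```text
t: 45.58
ee_pos: [0.6558, 0.0812, 0.1828]
orientation: [[-0.844, 0.535, 0.041], [0.532, 0.844, -0.063], [-0.068, -0.031, -0.997]]
force: [-5.8, -0.5, 7.2]
width: 0.0204
```

```bash
python3 f.py
python3 - <<'E'
from h import *
S=snap('scene');a=cv2.cvtColor(cv2.imread('pics/scenenow.png'),cv2.COLOR_BGR2GRAY);b=cv2.cvtColor(S['color'],cv2.COLOR_RGB2GRAY)
for n,(x0,x1,y0,y1) in(('display',(224,246,103,116)),('lens',(262,320,195,240))):
    t=a[y0:y1,x0:x1]; r=cv2.matchTemplate(b[y0-12:y1+12,x0-12:x1+12],t,cv2.TM_CCOEFF_NORMED)
    up=cv2.resize(r,None,fx=8,fy=8,interpolation=2); _,vv,_,l8=cv2.minMaxLoc(up); print(n,vv,((l8[0]+.5)/8-.5-12),((l8[1]+.5)/8-.5-12))
E
```

```text
t 45.5833 p [0.6558 0.0812 0.1828] Ftool [ 4.1064 -3.724  -7.3451] w 0.020402878043566563 rel [ 0.1228 -0.0708] az 330.0257013837921 r 0.14177641134642777 q [ 0.0879  0.4155  1.6165 -0.075   1.0757 -0.8849]
display 0.975203275680542 -2.0625 -0.0625
lens 0.8968602418899536 7.5625 -3.4375
```

send_rows(
  series=[
    [[0, 0, 0.15, 0, -0.01], [0, 0, 0.15, 0, -0.01], [0, 0, 0.15, 0, -0.01], [0, 0, 0.15, 0, -0.01], [0, 0, 0, 0, 0], [0, 0, 0, 0, 0], [0, 0, 0, 0, 0], [0, 0, 0, 0, 0]],
  ],
)

```text
t: 46.3
ee_pos: [0.6574, 0.084, 0.1827]
orientation: [[-0.864, 0.502, 0.036], [0.499, 0.864, -0.066], [-0.065, -0.039, -0.997]]
force: [-11.0, -5.6, 10.4]
width: 0.0206
```

```bash
python3 f.py
python3 - <<'E'
from h import *
S=snap('scene');a=cv2.cvtColor(cv2.imread('pics/scenenow.png'),cv2.COLOR_BGR2GRAY);b=cv2.cvtColor(S['color'],cv2.COLOR_RGB2GRAY)
for n,(x0,x1,y0,y1) in(('display',(224,246,103,116)),('lens',(262,320,195,240))):
    t=a[y0:y1,x0:x1]; r=cv2.matchTemplate(b[y0-14:y1+14,x0-14:x1+14],t,cv2.TM_CCOEFF_NORMED)
    up=cv2.resize(r,None,fx=8,fy=8,interpolation=2); _,vv,_,l8=cv2.minMaxLoc(up); print(n,vv,((l8[0]+.5)/8-.5-14),((l8[1]+.5)/8-.5-14))
E
```

```text
t 46.3 p [0.6574 0.084  0.1827] Ftool [  6.0839 -10.7718 -10.3552] w 0.020635786283194985 rel [ 0.1244 -0.068 ] az 331.3252582951743 r 0.14179933651100662 q [ 0.0935  0.4219  1.6075 -0.0788  1.0833 -0.9165]
display 0.941116452217102 -2.4375 -0.0625
lens 0.883348822593689 9.1875 -4.3125
```

send_rows(
  series=[
    [[0, 0, -0.15, 0, 0.01], [0, 0, -0.15, 0, 0.01], [0, 0, -0.15, 0, 0.01], [0, 0, -0.15, 0, 0.01], [0, 0, -0.15, 0, 0.01], [0, 0, -0.15, 0, 0.01], [0, 0, -0.15, 0, 0.01], [0, 0, 0, 0, 0]],
  ],
)

```text
t: 47.02
ee_pos: [0.6541, 0.0782, 0.1828]
orientation: [[-0.827, 0.56, 0.043], [0.557, 0.828, -0.061], [-0.069, -0.027, -0.997]]
force: [-4.7, 2.0, 6.0]
width: 0.0207
```

send_rows(
  series=[
    [[0.5, 0, 0, 0, 0], [0.5, 0, 0, 0, 0], [0.5, 0, 0, 0, 0], [0.5, 0, 0, -1, 0], [0.5, 0, 0, -3, 0], [0.5, 0, 0, -4, 0], [0.5, 0, 0, -4, 0], [0.5, 0, 0, -4, 0]],
  ],
)

```text
t: 47.68
ee_pos: [0.6469, 0.0871, 0.3431]
orientation: [[-0.827, 0.56, 0.041], [0.557, 0.828, -0.063], [-0.069, -0.029, -0.997]]
force: [0.6, 0.3, -0.1]
width: 0.0428
```

send_rows(
  series=[
    [[0.5, 0, -3, -2, 0], [0.5, 0, -3, -2, 0], [0.5, 0, -3, -2, 0], [0.5, 0, -3, -2, 0], [0.5, 0, -3, 0, 0], [0.5, 0, -3, 0, 0], [0.5, 0, -3, 0, 0], [0.5, 0, -3, 0, 0]],
  ],
)

```text
t: 48.35
ee_pos: [0.5085, -0.1076, 0.4289]
orientation: [[-0.827, 0.56, 0.043], [0.557, 0.828, -0.064], [-0.071, -0.029, -0.997]]
force: [-0.0, -0.2, 0.4]
width: 0.0428
```

```bash
python3 f.py
python3 - <<'E'
from h import *
T=snap('top');S=snap('scene')
a=cv2.resize(T['color'][180:240,175:255],(400,300),interpolation=2);b=cv2.resize(S['color'][100:280,180:420],(400,300),interpolation=2)
cv2.imwrite('pics/n.png',np.ascontiguousarray(np.hstack([a,b])[:,:,::-1]))
C=np.array([.533,.152])
for az in(102,105):
  for ex in(0,.0065):
    r=.086+(ex+.014)*.574;q=np.radians(az);g=[C[0]+r*np.cos(q),C[1]+r*np.sin(q),.166+(ex+.014)*.819];u,v=proj(T,g);print(az,ex,'disc in crop',(u-175)*5,(v-180)*5)
    r=.086+(-.019)*.574;g=[C[0]+r*np.cos(q),C[1]+r*np.sin(q),.166+(-.019)*.819];u,v=proj(T,g);print('  barrel end',(u-175)*5,(v-180)*5)
E
```

```text
t 48.35 p [ 0.5085 -0.1076  0.4289] Ftool [-0.121  -0.1835 -0.3766] w 0.04282359966769625 rel [-0.0245 -0.2596] az 264.60347407576313 r 0.26076113780906435 q [-0.2627 -0.0478  1.6658 -0.0505  1.4655 -1.2361]
102 0 disc in crop 131.66439610929643 111.68467235036928
  barrel end 186.68539686386083 141.68333572712584
102 0.0065 disc in crop 120.4756369671648 105.58431404162704
  barrel end 186.68539686386083 141.68333572712584
105 0 disc in crop 131.2169334576629 122.91360048595138
  barrel end 186.44911281809385 150.47089224448015
105 0.0065 disc in crop 119.9773941139182 117.30579596848301
  barrel end 186.44911281809385 150.47089224448015
```

View pics/n.png

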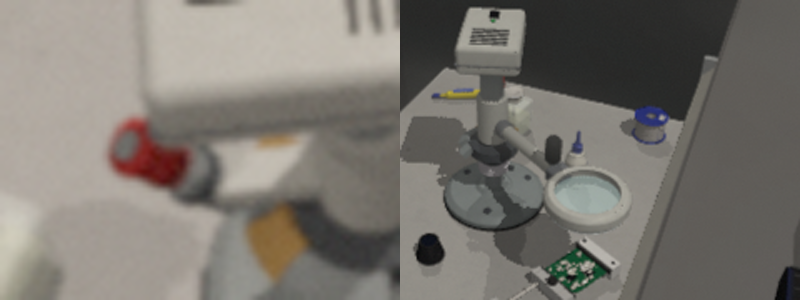

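Run:
```python
from h import *
S=snap('scene');T=snap('top')
a=cv2.resize(cv2.imread('pics/a.png'),(512,384),interpolation=3);a=cv2.cvtColor(a,cv2.COLOR_BGR2GRAY);b=cv2.cvtColor(S['color'],cv2.COLOR_RGB2GRAY)
for n,(x0,x1,y0,y1) in(('vice',(228,275,262,306)),('board',(262,314,240,285)),('bottle',(274,298,185,216)),('loupe',(186,210,236,262)),('lens vs park control',(272,312,125,155))):
    r=cv2.matchTemplate(b[y0-6:y1+6,x0-6:x1+6],a[y0:y1,x0:x1],cv2.TM_CCOEFF_NORMED);_,v,_,l=cv2.minMaxLoc(r);print(n,round(v,2),l[0]-6,l[1]-6)
print(manip.get_state()['force']); print(manip.job_done())
```

```text
vice 0.97 0 0
board 0.86 0 0
bottle 0.39 1 0
loupe 0.99 0 0
lens vs park control 0.04 -6 -2
[ 0.47861589 -0.68275135 -0.16186086]
the job is handed in; nothing more can be done
None
```

The job is handed in, and I believe the arm is locked in the working stop. One check, the amount of play, disagreed with the text.

**What I did**
- **Tilting the tool:** The rows cannot tilt the tool, so I drove the arm against its reach limits until it leaned 35° along the knob's axis.
- **First approach:** With the fingers opening radially, the gripper pressed against the lamp box. The wrist read about 35 N, under the 40 N limit. I backed off and turned the gripper 90°.
- **Pulling the pin and swinging:** I pulled the pin about 12 mm (spring 8 N) and swung the arm 0.44 rad by the knob before letting go. I then set the tool nearly upright again, gripped the black knob and swung clockwise to about 1.8 rad.
- **Testing the lock:** I pushed the arm back and forth to test the lock, so the swing was not purely clockwise at the end. I then centred it, released it and moved clear at about 48 s.

**Last checks**
- **Locked:** The arm meets hard resistance in both directions, about 11 N each way at the black knob.
- **Pin home:** Measured in two views before the last test, the knob's outer end stood at 0.176 m. It should be 0.1775 m with the pin home and 0.183 m riding on the ring. The last picture did not settle this clearly.
- **Disagreement:** The free movement between the two stops came out at roughly 0.085 rad, including flex in the fingers, against the 0.03 rad stated. I could not confirm the lock beyond that.
- **Things round the stand:** The board holder, board and loupe had not moved in the scene view. The bottle's match was weak (0.39, within 1 pixel). I did not check the dispenser.
- **Picture budget:** I viewed 16 pictures against a budget of 10.

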